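# Unpin the bread-slicing guide and open its pusher

## Task

Draw the locking pin out of the sloping plate of the bread-slicing guide, park it in the notch in the plate's side edge (the right one as seen from the robot), well into the notch with its collar resting flat on the plate, and let go of it. Then slide the loaf pusher fully open, to its end stop, leaving the pin parked. Leave the bread and the other things on the bench where they are.

Things in the scene. Friction and masses are not known exactly. Their poses are not given: they have to be found in the camera images.
- deck: Inclined steel plate of the bread-slicing guide, 90 x 105 x 12 mm, fixed, about 100 mm over the table. Origin: centre of the bore's mouth on the upper face. z: the face's normal, leaning 30 deg from vertical to the robot's side; x up the slope, away from the robot; y level, to the guide's left. Bore 14.5 mm wide along z, 24 mm deep through plate and pusher tongue. Plate spans y -70 to 35 mm.
- rail (a point): Aluminium rail over the deck, level along deck y, 155 mm long (deck y -110 to 45 mm), 75 mm high, 25 mm thick, on two posts behind it. The point is mid-length on its lower front edge, 100 mm higher than the bore's mouth and, level, 2 mm nearer the robot than it. A gripper coming straight down on the pin hits the rail; one tilted along the pin's axis clears it.
- guide: The whole slicing guide, fixed to the table: wooden base 260 x 400 x 18 mm carrying deck, rail and pusher. Origin: centre of the base's underside; x away from the robot side, y to its left, z up.
- notch (a point): Parking notch in the plate's right edge (deck -y): slot 15 mm wide through the plate, open at deck y = -70 mm, closed at y = -42 mm, sides parallel to deck y, middle at deck x = 0. The point, on the upper face, is the pin's axis when its shank touches the closed end (deck 0, -48, 0 mm). Axes as deck. The space below it is free.
- pin: Locking pin, about 60 to 130 g: steel shank 12 mm across, 40 mm long; above it a collar 30 mm across, 5 mm thick; above that a black round grip 22 mm across, 41 mm long. Origin: centre of the collar's underside; z along the pin to the grip. At the start it is fully in the bore, collar on the deck, z as the deck's z.
- pin_tip (a point): Lower end of the pin's shank, 40 mm below the collar's underside on the pin's axis.
- pusher (a joint): Travel of the loaf pusher in m: 0 closed (as pinned), 0.080 at the end stop, fully open. It slides level to +y of the deck (the guide's left), with about 2 N of friction plus 8 N per m/s, and stays where it is left. While the pin is in the bore it cannot move.
- pusher_knob (a point): Top centre of the black upright knob on the pusher, 26 mm across and 46 mm tall (its lowest 12 mm are 20 mm across), on the top edge of an upright plywood panel 14 mm thick along the guide's y and 155 mm long along its x, top 110 mm over the table. The point is 156 mm over the table and moves with the pusher; nothing stands above it.
- rusk: Bystander, to be left where it is: flat slice of light bread, 38 x 95 x 14 mm, lying on the guide's wooden base at its front left (robot side), below the pusher.
- heel: Bystander, to be left where it is: dark bread crust piece, 60 x 85 x 25 mm, lying on the guide's base behind the deck.
- loaf: Bystander, to be left where it is: whole brown loaf, 115 x 200 x 98 mm, to the right of the guide.
- jar: Bystander, to be left where it is: closed amber glass jar, 72 mm across, 110 mm tall, left of the guide.
- mug: Bystander, to be left where it is: white ceramic mug, 80 mm across, 90 mm tall, left of the guide.
- bowl: Bystander, to be left where it is: steel bowl, 150 mm across, 60 mm tall, left of the guide.
- brush: Bystander, to be left where it is: crumb brush lying flat at the front right.

How it is judged (in metres and radians):
On the way, in this order (a step that is already met when the one before it is completed fails the run):
1. the pin is drawn fully out of the bore: its tip is above the plate's upper face (z of pin_tip in the frame of deck above 0.001 m and value of joint pusher below 0.015 m), for 0.1 s.
2. the pin is parked in the side notch, collar on the plate, and let go (x of pin in the frame of deck between -0.005 and 0.005 m and y of pin in the frame of deck between -0.06 and -0.044 m and z of pin in the frame of deck between -0.003 and 0.003 m and angle between the z axis of pin and the z axis of deck, either way round below 0.2 rad and contact force between the fingers and pin below 0.2 N and value of joint pusher below 0.015 m), for 0.2 s.
3. the pusher is at its open end stop (value of joint pusher above 0.073 m), for 0.1 s.
At the end, for the whole second after the job is handed in: The pin stands in the side notch: its axis within 5 mm of the notch's middle line and 44 to 60 mm to the right of the bore, collar's underside within 3 mm of the plate's upper face, pin square to the plate within 0.2 rad, at rest and released; the pusher is open by at least 73 of its 80 mm (x of pin in the frame of deck between -0.005 and 0.005 m and y of pin in the frame of deck between -0.06 and -0.044 m and z of pin in the frame of deck between -0.003 and 0.003 m and angle between the z axis of pin and the z axis of deck, either way round below 0.2 rad and value of joint pusher above 0.073 m and linear speed of pin below 0.02 m/s); the robot touches nothing.
It fails at once if a piece of bread, the jar, mug, bowl or brush is moved by more than 30 mm (distance of any of rusk, heel, loaf, jar, mug, bowl, brush from where it was at the start of the episode above 0.03 m).
It also fails if it takes over 58 s, if anything falls off the work surface, if the arm or the gripper's body presses on something with over 40 N, if the wrist force passes 120 N, or if a joint passes its speed limit or range.

## Robot

A 6-joint arm with a two-finger parallel gripper is mounted at the origin on the work surface. World frame = base frame: x ahead of the robot, y to its left, z up, the work surface at z = 0. Lengths are in m, angles in degrees, forces in N, time in s.
With the tool pointing down it reaches from about 0.4 to 0.825 m from the base axis. Payload 7 kg.
Tool frame: the origin (TCP) lies at the very end of the fingers, on their centre line; the grasp point (between the pads) lies tcp_to_grasp behind it (tcp_to_grasp is the distance from the TCP to the grasp point, in m); x points along the fingers, y is the direction in which the jaws open and shut, and the axes are right-handed (so a half turn about x gives the same grasp; the last joint's range is limited). The gripper opens to 88 mm and grips with 3 to 60 N. Pads are 19 mm wide; open, the fingers measure 130 mm over their backs; the gripper's body (78 mm by 193 mm) begins 47 mm behind the grasp point.
Start: joints at [88.413, 20.546, 0.682, 0, -70.136, -16.507], TCP at [0.21, 0.642, 0.227] pointing down, gripper open.
Joint ranges: [-176.03, 176.03], [-82.01, 121.73], [-58.28, 71.71], [-173.87, 95.51], [-174.79, -0.11], [-173.66, 173.66]. Speed limits (degrees/s): [136.94, 136.94, 172.46, 180, 180, 180].

## Interface

Orientations are given as [roll, pitch, yaw] about the fixed x, y, z axes, in that order (R = Rz(yaw) Ry(pitch) Rx(roll)).
In Python, from plant import * gives the robot as it stands. The module is installed in compiled form; this text tells all that it offers.
- The arm moves only by the shell command python3 -m pendant 'ROWS'. ROWS is JSON, a list of rows, each an object with "claw": the finger opening in mm, from 0 to 87.6; "linear": the shift along the tool's x, y, z in mm, a list of three; "twist": the turn about the tool's x in rad. In form: [{"claw": claw, "linear": [tx, ty, tz], "twist": twist}, ...]. A call has exactly 10 rows; each row shifts and turns the commanded pose from where the row before left it, along the tool's axes as they then stand; what a row does not reach is not made up. A row lasts 1/12 s, in which the tool goes at most 41.7 mm and 7.16 degrees, less where a joint would pass 70% of its speed; a pose out of reach is approached as far as the arm can. A call with a gripper value outside its range is refused whole. The fingers move at their own pace and stop on an object; the grip force is fixed at half the most. Time passes only in rows, so rows that do not move let the fingers close, or fill a call up. It gives the time, the measured TCP pose, the force and the opening at its end, in the units of the state.
- get_obs(): the state, without advancing time (a new reading comes with each control period).
- snapshot(name): name is "scene" or "top"; returns (picture, depth): 400x640x3 uint8, red, green, blue; 400x640 float32, m along the optical axis (not along the pixel's ray), 0 where there is no reading.
- camera_params(name): a dict with "fx", "fy", "cx", "cy" (pixels), "k1" (the pictures are not rectified: a ray, as slopes to the right and down, at radius r is drawn at 1 + k1 r^2 times it, then the intrinsics apply), "rvec" (rotation vector, rad) and "tvec" (3), from world to camera coordinates, as OpenCV has them. Camera axes: x right, y down, z forward; pixel columns grow to the right and rows downward; lengths in m; the calibration is good to about 2 mm. A picture is of the moment at which its call begins. camera_params takes no time and is no camera call.
- close_job(): hands the job in, once; it reports no verdict.
Trained networks look in the newest picture that a camera, given by its name, has taken for a name from the list of things; names that differ only in an ending like _2 or _b are one class to them, and where a whole thing is asked for, a point or a joint stands for the part that bears it (a point fixed in the world has none). Each returns a list of dicts, best first, with "confidence" (0 to 1); they miss things now and then, are a little off and sometimes report something else, mostly with a low value. They report only what shows in the picture. A call takes as long as a camera call.
- boxes_of(camera, target): "xy" ([column, row] in pixels, amid what is visible of it).
The state is a dict: "clock": time; "joint_pos": joint angles; "qvel": joint speeds; "tau": joint torques, N m; "tool_pos": TCP position; "orientation": TCP orientation; "force": force on the tool from outside, world axes, zero at the start; "moment": the same for the moment, N m; "opening": finger opening in m.
Only numpy, scipy, OpenCV 4.12 (cv2) and the standard library are available. Lean on these libraries where they do the work, as an engineer would, in place of code of your own. Each camera call takes 0.05 s, during which the arm holds its last target. There are 200 camera calls.

## Working session

There is one attempt and no reset: what is moved stays moved. The work goes in short steps, Python scripts to look and compute and a shell command to move; the robot and the scene stay as the last step left them, time stands still between calls to the robot, and variables do not carry over. Pictures are saved under pics/ and viewed, about 8 in all and at most 12, crops included, and the job is handed in when it is done.

```bash
mkdir -p pics; cat > h.py <<'E'
from plant import *
import numpy as np, cv2
from scipy.spatial.transform import Rotation as Rot
def cam(n):
    c=camera_params(n); R=cv2.Rodrigues(np.array(c["rvec"],float))[0]; return c,R,np.array(c["tvec"],float).ravel()
def world(n,u,v,d):
    c,R,t=cam(n); x=(u-c["cx"])/c["fx"]; y=(v-c["cy"])/c["fy"]; x0,y0=x,y
    for _ in range(20):
        s=1+c["k1"]*(x*x+y*y); x,y=x0/s,y0/s
    p=np.stack([x*d,y*d,d*np.ones_like(x)],-1); return (p-t)@R
def pix(n,P):
    c,R,t=cam(n); p=R@np.array(P,float)+t; x,y=p[0]/p[2],p[1]/p[2]; s=1+c["k1"]*(x*x+y*y)
    return c["fx"]*x*s+c["cx"],c["fy"]*y*s+c["cy"]
def cloud(n,D):
    v,u=np.mgrid[0:400,0:640].astype(float); return world(n,u,v,D.astype(float))
E
python3 - <<'E'
from h import *
o=get_obs(); print(o)
for n in("scene","top"):
    I,D=snapshot(n); cv2.imwrite(f"pics/{n}0.png",I[:,:,::-1]); np.save(f"pics/{n}0.npy",D)
    c,R,t=cam(n); print(n,c,"pos",-R.T@t)
    for k in("pin","pusher_knob","deck","rail","guide"):
        for b in boxes_of(n,k)[:2]:
            u,v=b["xy"]; d=D[int(round(v)),int(round(u))]; print(k,round(b["confidence"],2),np.round((u,v)),world(n,u,v,d).round(4) if d>0 else None)
E
```

```text
{'clock': 0.0, 'joint_pos': array([ 8.84129066e+01,  2.05910524e+01,  6.34346794e-01, -2.18911250e-02,
       -7.01362579e+01, -1.65072720e+01]), 'qvel': array([-0.01483626,  0.13278823,  0.03714916, -0.03785676, -0.11073942,
       -0.03626632]), 'tau': array([-3.40914403e-04, -5.82726824e+01,  2.93048269e+01,  6.99672773e+00,
        6.92003465e-03, -1.63108357e-04]), 'tool_pos': array([0.20950199, 0.64114629, 0.2256258 ]), 'orientation': array([  94.0267857 ,   89.90478522, -104.07503464]), 'force': array([-0.41252022, -0.0986112 ,  1.07823457]), 'moment': array([-0.02870002, -0.01497055,  0.00451949]), 'opening': 0.08753284225755206}
scene {'fx': 472.9002140492112, 'fy': 472.9002140492112, 'cx': 324.848770776552, 'cy': 202.65958717396322, 'k1': 0.00024336264716111184, 'rvec': array([ 1.96315787,  1.06198363, -0.58195907]), 'tvec': array([-0.29934192, -0.13822493,  1.86099444])} pos [ 1.52909922 -0.60463546  0.93181735]
pusher_knob 0.56 [383. 226.] [0.6725 0.1311 0.081 ]
deck 0.69 [332. 220.] [ 0.6096 -0.0077  0.122 ]
rail 0.78 [349. 237.] [0.6301 0.0398 0.0493]
guide 0.76 [350. 238.] [0.6343 0.0386 0.0493]
top {'fx': 396.3700613432627, 'fy': 396.3700613432627, 'cx': 325.7719420159126, 'cy': 200.21168351782794, 'k1': -0.09516510178481707, 'rvec': array([ 2.13870186, -2.15172646,  0.19327102]), 'tvec': array([0.00140753, 0.54998806, 1.21757115])} pos [0.34672322 0.02127582 1.29007701]
pin 0.56 [272. 199.] [0.5545 0.1714 0.0398]
pin 0.5 [314. 194.] [0.5552 0.033  0.1352]
pusher_knob 0.74 [285. 179.] [0.6109 0.1235 0.0885]
pusher_knob 0.73 [302. 181.] [0.6006 0.072  0.0959]
deck 0.69 [321. 193.] [0.5636 0.0129 0.0986]
rail 0.63 [302. 177.] [0.582  0.0655 0.2429]
rail 0.5 [169. 216.] [0.4934 0.4726 0.1129]
guide 0.6 [316. 193.] [0.557  0.0288 0.1417]
guide 0.41 [192. 165.] [0.6779 0.445  0.0089]
```

```bash
python3 - <<'E'
import cv2,numpy as np
a=cv2.imread("pics/top0.png")[110:260,220:420]; b=cv2.imread("pics/scene0.png")[130:330,230:470]
cv2.imwrite("pics/c1.png",cv2.resize(a,(800,600),interpolation=cv2.INTER_CUBIC)); cv2.imwrite("pics/c2.png",cv2.resize(b,(720,600),interpolation=cv2.INTER_CUBIC))
E
```

```text
(no output)
```

View pics/c1.png

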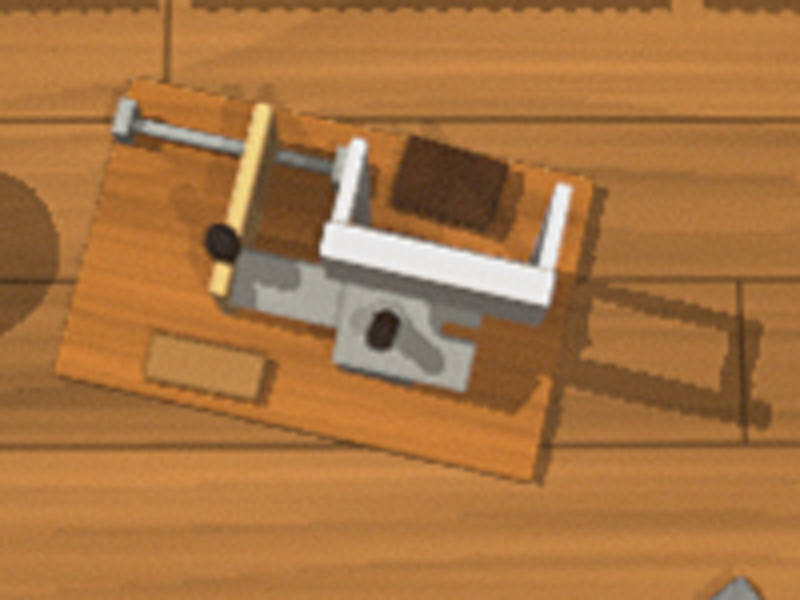

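View pics/c2.png

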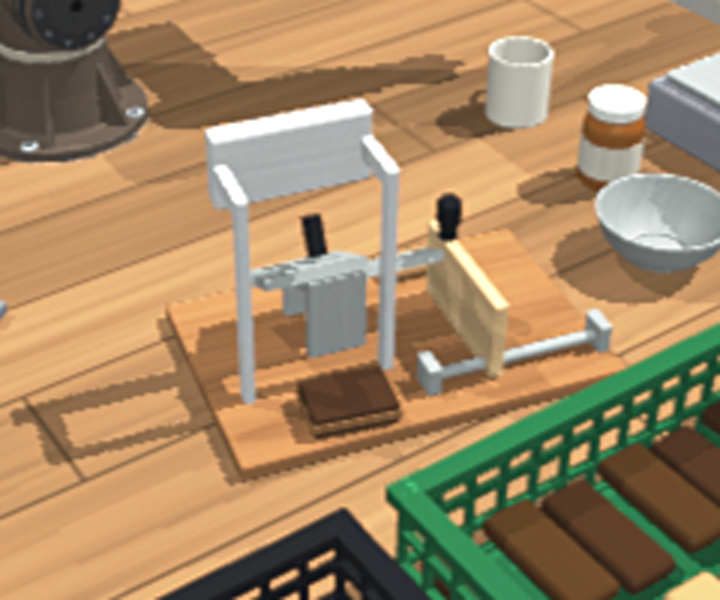

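```bash
cat > m.py <<'E'
from h import *
I=cv2.imread("pics/top0.png"); D=np.load("pics/top0.npy"); P=cloud("top",D)
x,y,z=np.moveaxis(P,-1,0)
# base corners
cs=[(253.75,129.5),(371.25,156.3),(355,230.75),(234.25,203.75)]
c,R,t=cam("top"); C=-R.T@t; W=[]
for u,v in cs:
    a=world("top",u,v,1.0)-C; W.append(C+a*(0.018-C[2])/a[2])
W=np.array(W); print("corners",W.round(4).tolist(),"centre",W.mean(0).round(4))
e=W[0]-W[1]+W[3]-W[2]; f=W[0]-W[3]+W[1]-W[2]
print("yaw from y-edge",np.degrees(np.arctan2(-e[0],e[1])),"x-edge",np.degrees(np.arctan2(f[1],f[0])),"sizes",np.linalg.norm(e)/2,np.linalg.norm(f)/2)
roi=np.zeros(D.shape,bool); roi[110:260,220:420]=1
# rail top
m=roi&(z>.215)&(z<.32); p=P[m]; print("rail n",m.sum(),"z",np.percentile(p[:,2],[2,50,98])); r=cv2.minAreaRect(p[:,:2].astype(np.float32)); print("rail rect",r)
# deck grey pixels
S=cv2.cvtColor(I,cv2.COLOR_BGR2HSV)
m=roi&(S[:,:,1]<60)&(z>.07)&(z<.15)
m[:, :303]=0
p=P[m]
for _ in range(8):
    A=np.c_[p[:,:2],np.ones(len(p))]; k=np.linalg.lstsq(A,p[:,2],rcond=None)[0]; r=p[:,2]-A@k; p=p[abs(r)<max(2.0*r.std(),.002)]
n=np.array([-k[0],-k[1],1]); n/=np.linalg.norm(n); print("deck n",len(p),n,"lean",np.degrees(np.arccos(n[2])),"yaw",np.degrees(np.arctan2(-n[1],-n[0])),"rms",r.std(),k)
for nm,(u0,u1,v0,v1) in dict(grip=(308,324,183,200),knob=(268,283,162,178)).items():
    m=np.zeros(D.shape,bool); m[v0:v1,u0:u1]=1; m&=(I.max(2)<75)
    q=P[m]; vv,uu=np.nonzero(m); print(nm,m.sum(),uu.mean(),vv.mean(),q.mean(0).round(4),np.percentile(q[:,2],[2,25,50,75,98]).round(4))
    tt=q[q[:,2]>np.percentile(q[:,2],60)]; print("  top part",tt.mean(0).round(4))
E
python3 m.py
```

```text
corners [[0.7962, 0.2378, 0.018], [0.7017, -0.1549, 0.018], [0.4543, -0.0958, 0.018], [0.5441, 0.2952, 0.018]] centre [0.6241 0.0706 0.018 ]
yaw from y-edge -13.234810232231526 x-edge -13.126643108645188 sizes 0.40256719227078264 0.2564794114674978
rail n 980 z [0.21903077 0.27335017 0.27957746]
rail rect ((0.6092629432678223, -0.01317054033279419), (0.15479698777198792, 0.09203596413135529), 77.2869873046875)
deck n 496 [-0.48534699  0.11668635  0.8665002 ] lean 29.945547756828788 yaw -13.518398827422594 rms 0.002162971646901294 [ 0.56012335 -0.13466397 -0.21698068]
grip 53 315.33962264150944 192.0943396226415 [0.5598 0.0305 0.1348] [0.1127 0.1293 0.1381 0.1415 0.1471]
  top part [0.5551 0.0324 0.1426]
knob 59 275.3728813559322 170.38983050847457 [0.6217 0.1477 0.1538] [0.1348 0.1533 0.1557 0.1578 0.1613]
  top part [0.6225 0.1491 0.1584]
```

```bash
cat >> h.py <<'E'
G=np.radians(-13.3); Gx=np.array([np.cos(G),np.sin(G),0]); Gy=np.array([-np.sin(G),np.cos(G),0]); Z=np.array([0,0,1.])
N=-.5*Gx+np.sqrt(.75)*Z; X=np.sqrt(.75)*Gx+.5*Z
def tool():
    o=get_obs(); a=o["orientation"]; return o,Rot.from_euler("xyz",a,degrees=True).as_matrix(),np.array(o["tool_pos"])
def show():
    o,R,p=tool(); print("t",round(o["clock"],2),"tcp",p.round(4),"open",round(o["opening"],4),"F",np.round(o["force"],1),"q",np.round(o["joint_pos"],1))
    print(" toolx",R[:,0].round(4),"tooly",R[:,1].round(4),"tilt",np.degrees(np.arccos(-R[2,0])).round(2),"az",np.degrees(np.arctan2(R[1,0],R[0,0])).round(2),"err to -N",np.degrees(np.arccos(np.clip(-R[:,0]@N,-1,1))).round(2),"jaw vs Gy",np.degrees(np.arcsin(np.clip(R[:,1]@X,-1,1))).round(2), (R[:,1]@Gy).round(3))
    return R,p
def togo(P):
    o,R,p=tool(); print("togo mm",(1000*R.T@(np.array(P)-p)).round(1))
E
cat > f.py <<'E'
from h import *
from scipy.optimize import minimize
import plant; print("tcp_to_grasp",getattr(plant,"tcp_to_grasp",None),[k for k in dir(plant) if not k.startswith("_")])
S={n:cv2.imread(f"pics/{n}0.png") for n in("top","scene")}
def circ(c,n,r):
    a=np.cross(n,[0.3,1,0.2]); a/=np.linalg.norm(a); b=np.cross(n,a); return [c+r*(np.cos(t)*a+np.sin(t)*b) for t in np.linspace(0,6.283,24)]
def mask(n,box,thr=75):
    u0,u1,v0,v1=box; m=np.zeros((400,640),np.uint8); m[v0:v1,u0:u1]=(S[n].max(2)<thr)[v0:v1,u0:u1]
    k,l,s,c=cv2.connectedComponentsWithStats(m); i=1+np.argmax(s[1:,4]); print(n,"area",s[i,4],"c",c[i].round(2)); return (l==i)
def cost(B,parts,M):
    J=0
    for n,m in M.items():
        A=np.zeros((400*4,640*4),np.uint8)
        for s0,s1,r,ax in parts:
            q=np.array([pix(n,p) for p in circ(B+s0*ax,ax,r)+circ(B+s1*ax,ax,r)],np.float32)
            cv2.fillConvexPoly(A,np.round(cv2.convexHull(q*4+1.5)).astype(np.int32),1)
        A=cv2.resize(A.astype(np.float32),(640,400),interpolation=cv2.INTER_AREA)
        J+=np.abs(A-m).sum()
    return J
for nm,parts,M,B0 in(("bore",[(.005,.046,.011,N)],dict(top=mask("top",(308,326,182,202)),scene=mask("scene",(326,344,198,218))),np.array([.575,.029,.103])),
  ("knobtop",[(-.034,0,.013,Z),(-.046,-.034,.010,Z)],dict(top=mask("top",(266,284,160,180)),scene=mask("scene",(370,390,190,212))),np.array([.6225,.149,.156]))):
    r=minimize(cost,B0,args=(parts,M),method="Nelder-Mead",options=dict(initial_simplex=B0+np.array([[0,0,0],[.008,0,0],[0,.008,0],[0,0,.008]]),xatol=1e-4))
    print(nm,r.x.round(4),r.fun)
P=cloud("top",np.load("pics/top0.npy")); m=np.zeros((400,640),bool); m[110:260,220:420]=1; m&=(P[...,2]>.262)&(P[...,2]<.3); p=P[m]
u=p@Gx; w=p@Gy; print("rail Gx",np.percentile(u,[2,50,98]),"Gy",np.percentile(w,[1,50,99]),"z",np.median(p[:,2]))
B=r.x
E
python3 f.py; python3 -c "
from h import *
R,p=show()"
```

```text
tcp_to_grasp 0.0188 ['PlanningError', 'boxes_of', 'camera_params', 'close_job', 'get_obs', 'snapshot', 'tcp_to_grasp']
top area 53 c [315.34 192.09]
scene area 73 c [334.36 208.29]
top area 59 c [275.37 170.39]
scene area 88 c [379.02 201.86]
t 0.6 tcp [0.2096 0.6416 0.2266] open 0.0873 F [ 0.5 -0.4 -0.6] q [ 88.4  20.5   0.7  -0.  -70.1 -16.5]
 toolx [-0.  0. -1.] tooly [-0.3106 -0.9505 -0.    ] tilt 0.0 az 117.78 err to -N 30.0 jaw vs Gy -4.15 -0.997Traceback (most recent call last):
  File "f.py", line 22, in <module>
    r=minimize(cost,B0,args=(parts,M),method="Nelder-Mead",options=dict(initial_simplex=B0+np.array([[0,0,0],[.008,0,0],[0,.008,0],[0,0,.008]]),xatol=1e-4))
    res = _minimize_neldermead(fun, x0, args, callback, bounds=bounds,
                               **options)
    fsim[j] = func(sim[j])
              ~~~~^^^^^^^^
    fx = function(np.copy(x), *(wrapper_args + args))
  File "f.py", line 15, in cost
    q=np.array([pix(n,p) for p in circ(B+s0*ax,ax,r)+circ(B+s1*ax,ax,r)],np.float32)
                ~~~^^^^^
  File "h.py", line 12, in pix
    c,R,t=cam(n); p=R@np.array(P,float)+t; x,y=p[0]/p[2],p[1]/p[2]; s=1+c["k1"]*(x*x+y*y)
          ~~~^^^
  File "h.py", line 5, in cam
    c=camera_params(n); R=cv2.Rodrigues(np.array(c["rvec"],float))[0]; return c,R,np.array(c["tvec"],float).ravel()
ValueError: time passes only in moves, steps and waits
```

```bash
sed -i 's/^def cam(n):/import functools\n@functools.cache\ndef cam(n):/' h.py; python3 f.py
```

```text
tcp_to_grasp 0.0188 ['PlanningError', 'boxes_of', 'camera_params', 'close_job', 'get_obs', 'snapshot', 'tcp_to_grasp']
top area 53 c [315.34 192.09]
scene area 73 c [334.36 208.29]
top area 59 c [275.37 170.39]
scene area 88 c [379.02 201.86]
bore [0.5757 0.028  0.0962] 58.25
knobtop [0.6256 0.15   0.1518] 75.875
rail Gx [0.55103208 0.56183473 0.57527182] Gy [0.05153772 0.12622385 0.20209017] z 0.27569241295000785
```

```bash
python3 -m pendant '[{"claw":50,"linear":[-40,0,0],"twist":-0.028},{"claw":50,"linear":[-40,0,0],"twist":-0.028},{"claw":50,"linear":[-40,0,0],"twist":-0.028},{"claw":50,"linear":[-40,0,0],"twist":0},{"claw":50,"linear":[-30,10,-10],"twist":0},{"claw":50,"linear":[0,28,-28],"twist":0},{"claw":50,"linear":[0,28,-28],"twist":0},{"claw":50,"linear":[0,28,-28],"twist":0},{"claw":50,"linear":[0,28,-28],"twist":0},{"claw":50,"linear":[0,28,-28],"twist":0}]'
python3 -m pendant '[{"claw":50,"linear":[0,28,-28],"twist":0},{"claw":50,"linear":[0,28,-28],"twist":0},{"claw":50,"linear":[0,28,-28],"twist":0},{"claw":50,"linear":[0,28,-28],"twist":0},{"claw":50,"linear":[0,28,-28],"twist":0},{"claw":50,"linear":[0,28,-28],"twist":0},{"claw":50,"linear":[0,28,-28],"twist":0},{"claw":50,"linear":[0,28,-28],"twist":0},{"claw":50,"linear":[0,28,-28],"twist":0},{"claw":50,"linear":[0,28,-28],"twist":0}]'
python3 -c "
from h import *
show();togo([.7,-.165,.42])"
```

```text
clock: 1.43
tool_pos: [0.3217, 0.4594, 0.4168]
orientation: [-95.3, 90.0, 71.4]
force: [-0.3, 0.4, 0.6]
opening: 0.0499
clock: 2.27
tool_pos: [0.5299, 0.1224, 0.4171]
orientation: [-135.0, 89.9, 31.7]
force: [1.1, 1.3, 0.7]
opening: 0.0501
t 2.27 tcp [0.5299 0.1224 0.4171] open 0.0501 F [1.1 1.3 0.7] q [ 33.7   4.3   3.8   0.  -89.5  43.1]
 toolx [ 9.e-04  5.e-04 -1.e+00] tooly [-2.295e-01 -9.733e-01 -7.000e-04] tilt 0.06 az 31.69 err to -N 29.96 jaw vs Gy 0.01 -1.0
togo mm [  -2.9  240.7 -231.5]
```

```bash
python3 -m pendant '[{"claw":50,"linear":[0,36,-18],"twist":0},{"claw":50,"linear":[0,36,-18],"twist":0},{"claw":50,"linear":[0,36,-18],"twist":0},{"claw":50,"linear":[0,36,-18],"twist":0},{"claw":50,"linear":[0,36,-18],"twist":0},{"claw":50,"linear":[0,36,-18],"twist":0},{"claw":50,"linear":[0,36,-18],"twist":0},{"claw":50,"linear":[0,36,-18],"twist":0},{"claw":50,"linear":[0,36,-18],"twist":0},{"claw":50,"linear":[0,36,-18],"twist":0}]'
python3 -m pendant '[{"claw":50,"linear":[0,36,-18],"twist":0},{"claw":50,"linear":[0,35,-20],"twist":0},{"claw":50,"linear":[0,0,-20],"twist":0},{"claw":50,"linear":[0,0,-20],"twist":0},{"claw":50,"linear":[0,0,-20],"twist":0},{"claw":50,"linear":[0,0,-20],"twist":0},{"claw":50,"linear":[0,0,-20],"twist":0},{"claw":50,"linear":[0,0,-20],"twist":0},{"claw":50,"linear":[0,0,-20],"twist":0},{"claw":50,"linear":[0,0,-20],"twist":0}]'
python3 -c "
from h import *
R,p=show();print(p@Gx,p@Gy)"
```

```text
clock: 3.1
tool_pos: [0.6219, -0.2695, 0.4167]
orientation: [-174.7, 90.0, -8.0]
force: [2.4, 0.9, 1.3]
opening: 0.05
clock: 3.93
tool_pos: [0.7986, -0.3821, 0.4173]
orientation: [172.2, 89.9, -21.1]
force: [0.8, -0.1, 0.9]
opening: 0.0501
t 3.93 tcp [ 0.7986 -0.3821  0.4173] open 0.0501 F [ 0.8 -0.1  0.9] q [ -13.1   46.8   70.3    0.  -113.5   89.8]
 toolx [ 8.e-04 -3.e-04 -1.e+00] tooly [-2.298e-01 -9.732e-01  1.000e-04] tilt 0.05 az -21.1 err to -N 29.95 jaw vs Gy 0.02 -1.0
0.8650683006589169 -0.18815371355269767
```

```bash
python3 -m pendant '[{"claw":50,"linear":[0,0,-20],"twist":0},{"claw":50,"linear":[0,0,-20],"twist":0},{"claw":50,"linear":[0,0,-20],"twist":0},{"claw":50,"linear":[0,0,-20],"twist":0},{"claw":50,"linear":[0,0,-20],"twist":0},{"claw":50,"linear":[0,0,-20],"twist":0},{"claw":50,"linear":[0,0,-20],"twist":0},{"claw":50,"linear":[0,0,-20],"twist":0},{"claw":50,"linear":[0,0,-20],"twist":0},{"claw":50,"linear":[0,0,-20],"twist":0}]'
python3 -c "
from h import *
R,p=show();print(p@Gx,p@Gy)"
```

```text
clock: 4.77
tool_pos: [0.8938, -0.3832, 0.3578]
orientation: [162.8, 83.1, -30.4]
force: [0.2, -0.4, 0.1]
opening: 0.0504
t 4.77 tcp [ 0.8938 -0.3832  0.3578] open 0.0504 F [ 0.2 -0.4  0.1] q [ -10.9   52.    71.6    2.4 -103.2   88.3]
 toolx [ 0.1031 -0.0606 -0.9928] tooly [-0.2314 -0.9722  0.0353] tilt 6.87 az -30.45 err to -N 23.51 jaw vs Gy 0.94 -0.999
0.9579984958036569 -0.16733825834175772
```

```bash
python3 -m pendant '[{"claw":50,"linear":[-10,4,-30],"twist":0},{"claw":50,"linear":[-10,4,-30],"twist":0},{"claw":50,"linear":[-10,4,-30],"twist":0},{"claw":50,"linear":[-10,4,-30],"twist":0},{"claw":50,"linear":[-10,4,-30],"twist":0},{"claw":50,"linear":[-10,4,-30],"twist":0},{"claw":50,"linear":[-10,4,-30],"twist":0},{"claw":50,"linear":[-10,4,-30],"twist":0},{"claw":50,"linear":[-10,4,-30],"twist":0},{"claw":50,"linear":[-10,4,-30],"twist":0}]'
python3 -c "
from h import *
R,p=show();print(p@Gx,p@Gy)"
```

```text
clock: 5.6
tool_pos: [0.9659, -0.3997, 0.4031]
orientation: [163.9, 69.8, -29.4]
force: [0.3, -0.1, 0.0]
opening: 0.0499
t 5.6 tcp [ 0.9659 -0.3997  0.4031] open 0.0499 F [ 0.3 -0.1  0. ] q [ -9.5  51.3  71.7   6.7 -91.3  87.5]
 toolx [ 0.3008 -0.1692 -0.9385] tooly [-0.2441 -0.965   0.0957] tilt 20.19 az -29.36 err to -N 11.86 jaw vs Gy 1.97 -0.995
1.0320008198837036 -0.16680674573420215
```

```bash
python3 -c "
from h import *
togo([.82,.38,.42])"
```

```text
togo mm [-191.7 -715.2  285.1]
```

```bash
for i in 1 2; do python3 -m pendant '[{"claw":50,"linear":[-9.5,-35,14],"twist":0},{"claw":50,"linear":[-9.5,-35,14],"twist":0},{"claw":50,"linear":[-9.5,-35,14],"twist":0},{"claw":50,"linear":[-9.5,-35,14],"twist":0},{"claw":50,"linear":[-9.5,-35,14],"twist":0},{"claw":50,"linear":[-9.5,-35,14],"twist":0},{"claw":50,"linear":[-9.5,-35,14],"twist":0},{"claw":50,"linear":[-9.5,-35,14],"twist":0},{"claw":50,"linear":[-9.5,-35,14],"twist":0},{"claw":50,"linear":[-9.5,-35,14],"twist":0}]'; done
python3 -c "
from h import *
R,p=show();togo(p+.3*np.array([np.cos(.4),np.sin(.4),0]))"
```

```text
clock: 6.43
tool_pos: [0.8933, -0.0178, 0.4134]
orientation: [164.1, 69.8, -29.1]
force: [0.4, -0.5, -0.2]
opening: 0.0501
clock: 7.27
tool_pos: [0.8211, 0.364, 0.4232]
orientation: [164.2, 69.9, -29.0]
force: [0.9, -0.7, 0.9]
opening: 0.0498
t 7.27 tcp [0.8211 0.364  0.4232] open 0.0498 F [ 0.9 -0.7  0.9] q [ 43.8  35.2  38.2  19.2 -87.1  33. ]
 toolx [ 0.3007 -0.1669 -0.939 ] tooly [-0.2437 -0.9653  0.0936] tilt 20.12 az -29.04 err to -N 11.84 jaw vs Gy 1.93 -0.995
togo mm [  63.6 -180.1 -231.3]
```

```bash
python3 -m pendant '[{"claw":50,"linear":[4,-18,-23],"twist":0},{"claw":50,"linear":[4,-18,-23],"twist":0},{"claw":50,"linear":[4,-18,-23],"twist":0},{"claw":50,"linear":[4,-18,-23],"twist":0},{"claw":50,"linear":[4,-18,-23],"twist":0},{"claw":50,"linear":[4,-18,-23],"twist":0},{"claw":50,"linear":[4,-18,-23],"twist":0},{"claw":50,"linear":[4,-18,-23],"twist":0},{"claw":50,"linear":[4,-18,-23],"twist":0},{"claw":50,"linear":[4,-18,-23],"twist":0}]'
python3 -c "
from h import *
R,p=show();print(R[:,0]@Gx,R[:,0]@Gy);togo(p+.3*np.array([np.cos(.4),np.sin(.4),0]))"
```

```text
clock: 8.1
tool_pos: [0.9787, 0.4245, 0.3859]
orientation: [175.9, 63.9, -16.3]
force: [0.6, 0.2, -0.7]
opening: 0.05
t 8.1 tcp [0.9787 0.4245 0.3859] open 0.05 F [ 0.6  0.2 -0.7] q [ 40.8  56.2  71.7  21.7 -90.5  40.1]
 toolx [ 0.4226 -0.124  -0.8978] tooly [-0.2189 -0.9752  0.0316] tilt 26.13 az -16.35 err to -N 4.13 jaw vs Gy 1.47 -0.999
0.43974748749877035 -0.023416482413089027
togo mm [ 102.3 -174.4 -221.6]
```

```bash
python3 -m pendant '[{"claw":50,"linear":[4,-14,-26],"twist":0},{"claw":50,"linear":[4,-14,-26],"twist":0},{"claw":50,"linear":[4,-14,-26],"twist":0},{"claw":50,"linear":[0,0,0],"twist":0},{"claw":50,"linear":[0,0,0],"twist":0},{"claw":50,"linear":[0,0,0],"twist":0},{"claw":50,"linear":[0,0,0],"twist":0},{"claw":50,"linear":[0,0,0],"twist":0},{"claw":50,"linear":[0,0,0],"twist":0},{"claw":50,"linear":[0,0,0],"twist":0}]'
python3 -c "
from h import *
R,p=show();print(R[:,0]@Gx,R[:,0]@Gy);togo(p+.3*np.array([np.cos(.4),np.sin(.4),0]))"
```

```text
clock: 8.93
tool_pos: [1.0129, 0.4239, 0.3807]
orientation: [179.5, 60.9, -12.2]
force: [-0.6, 0.1, 0.3]
opening: 0.0496
t 8.93 tcp [1.0129 0.4239 0.3807] open 0.0496 F [-0.6  0.1  0.3] q [ 39.8  57.2  71.7  22.6 -85.8  40.6]
 toolx [ 0.4752 -0.103  -0.8738] tooly [-0.2048 -0.9788  0.004 ] tilt 29.1 az -12.23 err to -N 1.05 jaw vs Gy 1.4 -1.0
0.48617895875454314 0.009080425208383801
togo mm [ 119.3 -170.9 -215.8]
```

```bash
echo 'B=np.array([.5749,.0280,.1005])' >> h.py; python3 -c "
from h import *
togo([.48,.05,.42])"
```

```text
togo mm [-249.1  475.2  370.8]
```

```bash
python3 -m pendant '[{"claw":50,"linear":[-25,22,22],"twist":0.0244},{"claw":50,"linear":[-25,22,22],"twist":0},{"claw":50,"linear":[-15,28,22],"twist":0},{"claw":50,"linear":[-15,28,22],"twist":0},{"claw":50,"linear":[-15,28,22],"twist":0},{"claw":50,"linear":[-15,28,22],"twist":0},{"claw":50,"linear":[-15,28,22],"twist":0},{"claw":50,"linear":[-15,28,22],"twist":0},{"claw":50,"linear":[-15,28,22],"twist":0},{"claw":50,"linear":[-15,28,22],"twist":0}]'
python3 -m pendant '[{"claw":50,"linear":[-13,29,22],"twist":0},{"claw":50,"linear":[-13,29,22],"twist":0},{"claw":50,"linear":[-13,29,22],"twist":0},{"claw":50,"linear":[-13,29,22],"twist":0},{"claw":50,"linear":[-13,29,22],"twist":0},{"claw":50,"linear":[-13,29,22],"twist":0},{"claw":50,"linear":[-13,29,22],"twist":0},{"claw":50,"linear":[0,0,0],"twist":0},{"claw":50,"linear":[0,0,0],"twist":0},{"claw":50,"linear":[0,0,0],"twist":0}]'
python3 -c "
from h import *
R,p=show();togo(B+.15*N);togo(B+.011*N)"
```

```text
clock: 9.77
tool_pos: [0.7206, 0.2374, 0.4166]
orientation: [-179.8, 60.8, -12.3]
force: [0.3, 0.0, 1.2]
opening: 0.0497
clock: 10.6
tool_pos: [0.5037, 0.0794, 0.4213]
orientation: [-179.6, 60.8, -12.2]
force: [-0.1, 0.4, -0.1]
opening: 0.0502
t 10.6 tcp [0.5037 0.0794 0.4213] open 0.0502 F [-0.1  0.4 -0.1] q [ 49.4 -16.6 -30.7  28.5 -64.   18. ]
 toolx [ 0.4775 -0.103  -0.8726] tooly [-0.2165 -0.9763 -0.0033] tilt 29.24 az -12.17 err to -N 0.94 jaw vs Gy 0.6 -1.0
togo mm [169.2  34.3  88.3]
togo mm [308.2  35.7  86.4]
```

```bash
python3 -m pendant '[{"claw":50,"linear":[0,12,30],"twist":0},{"claw":50,"linear":[0,12,30],"twist":0},{"claw":50,"linear":[0,10.5,28],"twist":0},{"claw":50,"linear":[40,0,0],"twist":0},{"claw":50,"linear":[40,0,0],"twist":0},{"claw":50,"linear":[40,0,0],"twist":0},{"claw":50,"linear":[40,0,0],"twist":0},{"claw":50,"linear":[40,0,-1],"twist":0},{"claw":50,"linear":[0,0,0],"twist":0},{"claw":50,"linear":[0,0,0],"twist":0}]'
python3 - <<'E'
from h import *
R,p=show();togo(B+.011*N)
for n,(a,b,c,d) in dict(top=(110,235,250,400),scene=(120,250,270,420)).items():
    I,D=snapshot(n); cv2.imwrite(f"pics/{n}1.png",I[:,:,::-1]); cv2.imwrite(f"pics/{n}1c.png",cv2.resize(I[a:b,c:d,::-1],None,fx=4,fy=4,interpolation=cv2.INTER_CUBIC))
t=cv2.hconcat([cv2.resize(cv2.imread("pics/top1c.png"),(400,350)),cv2.resize(cv2.imread("pics/scene1c.png"),(400,350))]); cv2.imwrite("pics/v3.png",t)
E
```

```text
clock: 11.43
tool_pos: [0.518, 0.0389, 0.2001]
orientation: [179.4, 61.1, -13.3]
force: [-1.1, -0.8, 0.4]
opening: 0.0496
t 11.43 tcp [0.518  0.0389 0.2001] open 0.0496 F [-1.1 -0.8  0.4] q [ 34.4  -7.8 -58.   49.1 -28.2   1.2]
 toolx [ 0.4703 -0.111  -0.8755] tooly [-0.2215 -0.9752  0.0047] tilt 28.9 az -13.28 err to -N 1.1 jaw vs Gy 0.57 -1.0
togo mm [104.2  -2.5  -2.4]
```

View pics/v3.png

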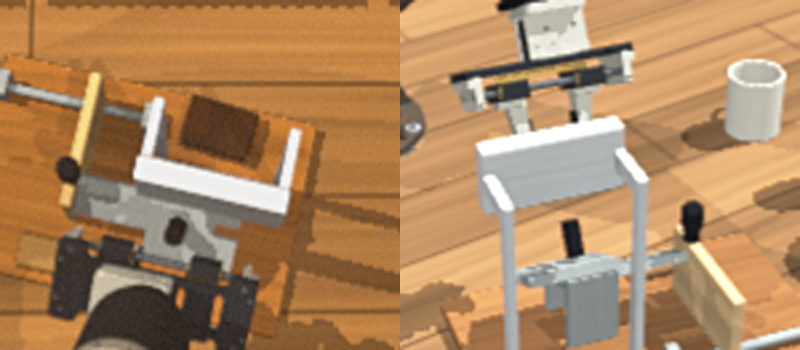

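```bash
python3 -m pendant '[{"claw":50,"linear":[20,-1,-1],"twist":0},{"claw":50,"linear":[20,-1,-1],"twist":0},{"claw":50,"linear":[15,-0.5,-0.5],"twist":0},{"claw":50,"linear":[5,0,0],"twist":0},{"claw":50,"linear":[0,0,0],"twist":0},{"claw":50,"linear":[0,0,0],"twist":0},{"claw":50,"linear":[0,0,0],"twist":0},{"claw":50,"linear":[0,0,0],"twist":0},{"claw":50,"linear":[0,0,0],"twist":0},{"claw":50,"linear":[0,0,0],"twist":0}]'
python3 - <<'E'
from h import *
R,p=show();togo(B+.011*N)
for n,(a,b,c,d) in dict(top=(150,235,280,382),scene=(140,240,290,410)).items():
    I,D=snapshot(n); cv2.imwrite(f"pics/{n}2c.png",cv2.resize(I[a:b,c:d,::-1],(400,333),interpolation=cv2.INTER_CUBIC))
cv2.imwrite("pics/v4.png",cv2.hconcat([cv2.imread("pics/top2c.png"),cv2.imread("pics/scene2c.png")]))
E
```

```text
clock: 12.37
tool_pos: [0.5563, 0.0392, 0.1663]
orientation: [179.8, 62.1, -12.8]
force: [-0.1, -0.2, -0.6]
opening: 0.05
t 12.37 tcp [0.5563 0.0392 0.1663] open 0.05 F [-0.1 -0.2 -0.6] q [ 25.9  -1.  -58.2  59.6 -19.9  -3.1]
 toolx [ 0.4566 -0.1038 -0.8836] tooly [-0.2182 -0.9759  0.0019] tilt 27.92 az -12.81 err to -N 2.09 jaw vs Gy 0.66 -1.0
togo mm [56.8  6.7 13. ]
```

View pics/v4.png

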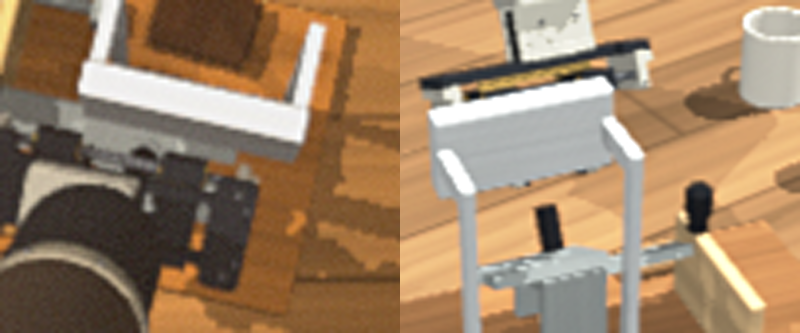

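```bash
cat > k.py <<'E'
from h import *
from scipy.optimize import least_squares
import itertools
T=[([88.4,20.5,.7,0,-70.1,-16.5],[.2096,.6416,.2266],[0,0,-1],[-.3106,-.9505,0]),
([33.7,4.3,3.8,0,-89.5,43.1],[.5299,.1224,.4171],[.0009,.0005,-1],[-.2295,-.9733,-.0007]),
([-13.1,46.8,70.3,0,-113.5,89.8],[.7986,-.3821,.4173],[.0008,-.0003,-1],[-.2298,-.9732,.0001]),
([-10.9,52,71.6,2.4,-103.2,88.3],[.8938,-.3832,.3578],[.1031,-.0606,-.9928],[-.2314,-.9722,.0353]),
([-9.5,51.3,71.7,6.7,-91.3,87.5],[.9659,-.3997,.4031],[.3008,-.1692,-.9385],[-.2441,-.965,.0957]),
([43.8,35.2,38.2,19.2,-87.1,33],[.8211,.364,.4232],[.3007,-.1669,-.939],[-.2437,-.9653,.0936]),
([40.8,56.2,71.7,21.7,-90.5,40.1],[.9787,.4245,.3859],[.4226,-.124,-.8978],[-.2189,-.9752,.0316]),
([39.8,57.2,71.7,22.6,-85.8,40.6],[1.0129,.4239,.3807],[.4752,-.103,-.8738],[-.2048,-.9788,.004]),
([49.4,-16.6,-30.7,28.5,-64,18],[.5037,.0794,.4213],[.4775,-.103,-.8726],[-.2165,-.9763,-.0033]),
([34.4,-7.8,-58,49.1,-28.2,1.2],[.518,.0389,.2001],[.4703,-.111,-.8755],[-.2215,-.9752,.0047]),
([25.9,-1,-58.2,59.6,-19.9,-3.1],[.5563,.0392,.1663],[.4566,-.1038,-.8836],[-.2182,-.9759,.0019])]
r=lambda ax,a:Rot.from_euler(ax,a,degrees=True).as_matrix()
def fk(q,p,s4=-1,s6=-1,o6=0):
    h,a1,d,L2,e,L3,d5,L6,c6=p
    R1=r("z",q[0]); R2=R1@r("y",q[1]); R3=R2@r("y",-q[2]); R4=R3@r("x",s4*q[3]); R5=R4@r("y",-q[4]); R6=R5@r("x",s6*q[5]+o6)
    P=R1@[a1,d,h]+R2@[0,0,L2]+R3@[L3,0,e]+R4@[0,d5,0]+R5@[L6,0,c6]
    return P,R6
if __name__=="__main__":
  best=None
  for s4,s6 in itertools.product((-1,1),(-1,1)):
    def res(p):
        o=[]
        for q,t,x,y in T:
            P,R=fk(q,p[:9],s4,s6,p[9]); o+=[*(P-t),*(.2*(R[:,0]-x)),*(.2*(R[:,1]-y))]
        return np.array(o)
    for o6 in(0,90,180,270):
        s=least_squares(res,[.3,0,-.1,.4,0,.4,-.05,.25,0,o6],x_scale=[.1]*9+[30])
        if best is None or s.cost<best[0]: best=(s.cost,s4,s6,s.x,np.abs(s.fun).max())
  print(best[0],best[1],best[2],best[3].round(4),best[4])
  np.save("k.npy",np.r_[best[3],best[1],best[2]])
E
python3 k.py
```

```text
4.219015053745488e-06 -1 -1 [ 1.983000e-01 -3.000000e-04 -3.000000e-04  6.018000e-01  1.000000e-04
  4.638000e-01 -1.917000e-01  3.778000e-01  1.000000e-04  2.700101e+02] 0.0013379467954438007
```

```bash
cat > ik.py <<'E'
from k import *
K=np.load("k.npy"); LO=np.array([-176.03,-82.01,-58.28,-173.87,-174.79,-173.66]); HI=np.array([176.03,121.73,71.71,95.51,-.11,173.66])
F=lambda q:fk(q,K[:9],K[10],K[11],K[9])
def ik(P,x,y=None,n=60,tol=1e-4):
    rng=np.random.default_rng(0); S=[]
    def res(q):
        p,R=F(q); o=[*(p-P),*(.3*(R[:,0]-x))]
        if y is not None:o+=[*(.3*(R[:,1]-y))]
        return np.array(o)
    for _ in range(n):
        s=least_squares(res,rng.uniform(LO,HI),bounds=(LO,HI),x_scale=50)
        if s.cost<tol**2 and not any(np.abs(s.x-k).max()<3 for k in S): S.append(s.x)
    return S
if __name__=="__main__":
  for tilt in(30,25,20):
    t=np.radians(tilt); n=-np.sin(t)*Gx+np.cos(t)*Z
    for s in(.011,.06,.12,.2):
      for sg in(-1,1):
        print(tilt,s,sg,[k.round(0).astype(int).tolist() for k in ik(B+s*N,-n,sg*Gy,30)])
E
python3 ik.py
```

```text
30 0.011 -1 []
30 0.011 1 []
30 0.06 -1 []
30 0.06 1 []
30 0.12 -1 []
30 0.12 1 []
30 0.2 -1 [[47, -17, -52, 38, -46, 5], [160, -81, -43, 9, -157, -76]]
30 0.2 1 [[160, -81, -43, 9, -157, 104]]
25 0.011 -1 []
25 0.011 1 []
25 0.06 -1 [[29, 0, -57, 50, -22, 3]]
25 0.06 1 []
25 0.12 -1 [[37, -7, -52, 36, -34, 11]]
25 0.12 1 [[37, -7, -52, 36, -34, -169]]
25 0.2 -1 [[45, -15, -46, 29, -49, 14]]
25 0.2 1 [[45, -15, -46, 29, -49, -166]]
20 0.011 -1 [[27, 7, -51, 39, -21, 14]]
20 0.011 1 [[27, 7, -51, 39, -21, -166]]
20 0.06 -1 [[32, 2, -48, 30, -29, 20]]
20 0.06 1 [[32, 2, -48, 30, -29, -160]]
20 0.12 -1 [[36, -5, -45, 24, -39, 23]]
20 0.12 1 [[36, -5, -45, 24, -39, -157]]
20 0.2 -1 [[43, -12, -40, 21, -52, 23]]
20 0.2 1 [[43, -12, -40, 21, -52, -157]]
```

```bash
cat > plan.py <<'E'
from ik import *
def pose(t,sg,off,lift=0,dy=0):
    t=np.radians(t); n=-np.sin(t)*Gx+np.cos(t)*Z; Xt=np.cos(t)*Gx+np.sin(t)*Z
    g=B+(sg+lift)*N+dy*Gy-off*Xt
    rail=B-.002*Gx+.1*Z
    return g-.0188*n, -n, (rail-g)@Xt-.039
if __name__=="__main__":
  for t in(21,22,23,24,25):
    for sg,off in((.033,.004),(.036,.004)):
      o=[]
      for l,dy in((0,0),(.045,0),(.045,-.05),(0,-.05)):
        P,x,c=pose(t,sg,off,l,dy); S=ik(P,x,-Gy,25); o.append((round(c*1000,1),[k[[2,3,4]].round(1).tolist() for k in S]))
      print(t,sg,o)
E
python3 plan.py
```

```text
21 0.033 [(np.float64(4.1), [[-54.0, 45.3, -18.8]]), (np.float64(11.2), [[-50.7, 33.9, -27.2]]), (np.float64(11.2), [[-52.0, 32.0, -25.9]]), (np.float64(4.1), [[-55.4, 44.0, -17.0]])]
21 0.036 [(np.float64(4.6), [[-53.7, 44.2, -19.4]]), (np.float64(11.6), [[-50.6, 33.4, -27.7]]), (np.float64(11.6), [[-51.8, 31.5, -26.4]]), (np.float64(4.6), [[-55.1, 42.8, -17.6]])]
22 0.033 [(np.float64(5.2), [[-56.0, 52.1, -16.9]]), (np.float64(11.5), [[-52.4, 37.5, -25.7]]), (np.float64(11.5), [[-53.7, 35.6, -24.3]]), (np.float64(5.2), [[-57.6, 51.7, -14.7]])]
22 0.036 [(np.float64(5.6), [[-55.7, 50.7, -17.5]]), (np.float64(11.9), [[-52.2, 36.9, -26.3]]), (np.float64(11.9), [[-53.5, 35.0, -24.9]]), (np.float64(5.6), [[-57.3, 50.0, -15.4]])]
23 0.033 [(np.float64(6.3), [[-58.0, 60.4, -14.9]]), (np.float64(11.7), [[-54.1, 41.5, -24.3]]), (np.float64(11.7), [[-55.4, 39.7, -22.6]]), (np.float64(6.3), [])]
23 0.036 [(np.float64(6.6), [[-57.7, 58.4, -15.6]]), (np.float64(12.1), [[-53.9, 40.8, -24.9]]), (np.float64(12.1), [[-55.2, 39.0, -23.2]]), (np.float64(6.6), [])]
24 0.033 [(np.float64(7.3), []), (np.float64(12.0), [[-55.8, 46.0, -22.8]]), (np.float64(12.0), [[-57.2, 44.4, -20.9]]), (np.float64(7.3), [])]
24 0.036 [(np.float64(7.6), []), (np.float64(12.3), [[-55.5, 45.1, -23.4]]), (np.float64(12.3), [[-56.9, 43.5, -21.5]]), (np.float64(7.6), [])]
25 0.033 [(np.float64(8.3), []), (np.float64(12.2), [[-57.4, 51.1, -21.3]]), (np.float64(12.2), []), (np.float64(8.3), [])]
25 0.036 [(np.float64(8.6), []), (np.float64(12.5), [[-57.2, 49.9, -21.9]]), (np.float64(12.5), []), (np.float64(8.6), [])]
```

```bash
python3 -m pendant '[{"claw":50,"linear":[-5,0,10],"twist":0},{"claw":50,"linear":[-5,0,10],"twist":0},{"claw":50,"linear":[0,0,15],"twist":0},{"claw":50,"linear":[0,0,15],"twist":0},{"claw":50,"linear":[0,0,15],"twist":0},{"claw":50,"linear":[0,0,15],"twist":0},{"claw":50,"linear":[0,0,0],"twist":0},{"claw":50,"linear":[0,0,0],"twist":0},{"claw":50,"linear":[0,0,0],"twist":0},{"claw":50,"linear":[0,0,0],"twist":0}]'
python3 -c "
from h import *
R,p=show();print(R[:,0]@Gx,R[:,0]@Gy,(p-B)@X,(p-B)@N,(p-B)@Gy)"
```

```text
clock: 13.3
tool_pos: [0.4998, 0.0601, 0.1677]
orientation: [178.6, 64.8, -14.1]
force: [0.5, 0.3, 0.4]
opening: 0.0499
t 13.3 tcp [0.4998 0.0601 0.1677] open 0.0499 F [0.5 0.3 0.4] q [ 38.5  -5.4 -58.2  44.7 -28.7   0.6]
 toolx [ 0.4121 -0.1038 -0.9052] tooly [-0.2228 -0.9748  0.0103] tilt 25.15 az -14.13 err to -N 4.86 jaw vs Gy 0.67 -1.0
0.424964894784938 -0.006176972192130431 -0.036114497136914184 0.09846075013982439 0.013926781673440134
```

```bash
python3 -m pendant '[{"claw":50,"linear":[0,2,15],"twist":0},{"claw":50,"linear":[0,2,15],"twist":0},{"claw":50,"linear":[0,2,15],"twist":0},{"claw":50,"linear":[0,2,15],"twist":0},{"claw":50,"linear":[0,2,15],"twist":0},{"claw":50,"linear":[0,0,0],"twist":0},{"claw":50,"linear":[0,0,0],"twist":0},{"claw":50,"linear":[0,0,0],"twist":0},{"claw":50,"linear":[0,0,0],"twist":0},{"claw":50,"linear":[0,0,0],"twist":0}]'
python3 -c "
from h import *
R,p=show();print(R[:,0]@Gx,R[:,0]@Gy,(p-B)@X,(p-B)@N,(p-B)@Gy)"
```

```text
clock: 14.13
tool_pos: [0.4486, 0.0715, 0.1677]
orientation: [177.1, 67.6, -15.8]
force: [1.1, -0.8, -0.6]
opening: 0.0499
t 14.13 tcp [0.4486 0.0715 0.1677] open 0.0499 F [ 1.1 -0.8 -0.6] q [ 48.1  -9.6 -58.2  35.2 -36.4   1.2]
 toolx [ 0.367  -0.1039 -0.9244] tooly [-0.2269 -0.9737  0.0194] tilt 22.42 az -15.8 err to -N 7.66 jaw vs Gy 0.72 -1.0
0.3810228062813526 -0.016664287614726832 -0.08150406460364626 0.1246113484625528 0.013242952731719415
```

```bash
python3 -m pendant '[{"claw":50,"linear":[0,-4,12],"twist":0},{"claw":50,"linear":[0,-4,12],"twist":0},{"claw":50,"linear":[0,0,0],"twist":0},{"claw":50,"linear":[0,0,0],"twist":0},{"claw":50,"linear":[0,0,0],"twist":0},{"claw":50,"linear":[0,0,0],"twist":0},{"claw":50,"linear":[0,0,0],"twist":0},{"claw":50,"linear":[0,0,0],"twist":0},{"claw":50,"linear":[0,0,0],"twist":0},{"claw":50,"linear":[0,0,0],"twist":0}]'
cat >> plan.py <<'E'
def goal(sg,off=.004,lift=0,dy=0):
    # keep present tool axis; tool axis 'off' toward -X of the pin axis
    o,R,p=tool(); g=B+(sg+lift)*N+dy*Gy+off*R[:,2]*np.sign(-R[:,2]@X)
    P=g+.0188*R[:,0]; Xt=R[:,2]*np.sign(R[:,2]@X)
    print("goal",P.round(4),"clear",round(1000*((B-.002*Gx+.1*Z-g)@Xt-.039),1)); togo(P)
    S=ik(P,R[:,0],R[:,1],25); print([k.round(1).tolist() for k in S])
E
python3 -c "
from plan import *
R,p=show();print(R[:,0]@Gx,R[:,0]@Gy,(p-B)@X,(p-B)@N,(p-B)@Gy)
goal(.036,lift=.045);goal(.036);goal(.036,dy=-.05)"
```

```text
clock: 14.97
tool_pos: [0.433, 0.0864, 0.1664]
orientation: [176.7, 68.2, -16.3]
force: [0.0, -0.1, 0.1]
opening: 0.0501
t 14.97 tcp [0.433  0.0864 0.1664] open 0.0501 F [ 0.  -0.1  0.1] q [ 52.4 -10.3 -58.2  33.5 -38.8  -1.1]
 toolx [ 0.3558 -0.1037 -0.9288] tooly [-0.2275 -0.9735  0.0216] tilt 21.76 az -16.25 err to -N 8.34 jaw vs Gy 0.74 -1.0
0.3701559317019368 -0.019085723197378043 -0.09823250441065083 0.13282551360877823 0.024175355499125393
goal [0.5386 0.0362 0.1517] clear 11.8
togo mm [  56.4   24.5 -100.4]
[[32.5, 0.7, -51.7, 36.8, -27.7, 13.2]]
goal [0.5604 0.031  0.1127] clear 5.3
togo mm [ 100.9   23.8 -106.9]
[[26.2, 5.7, -55.0, 49.3, -19.3, 5.4]]
goal [ 0.5489 -0.0177  0.1127] clear 5.8
togo mm [ 101.9   73.8 -106.4]
[[20.6, 4.2, -56.8, 49.2, -17.0, 10.6]]
```

```bash
python3 -m pendant '[{"claw":50,"linear":[0,8,-33],"twist":0},{"claw":50,"linear":[0,8,-33],"twist":0},{"claw":50,"linear":[5,8.5,-34.5],"twist":0},{"claw":50,"linear":[25,0,0],"twist":0},{"claw":50,"linear":[26,0,0],"twist":0},{"claw":50,"linear":[0,0,0],"twist":0},{"claw":50,"linear":[0,0,0],"twist":0},{"claw":50,"linear":[0,0,0],"twist":0},{"claw":50,"linear":[0,0,0],"twist":0},{"claw":50,"linear":[0,0,0],"twist":0}]'
python3 - <<'E'
from plan import *
show(); goal(.036)
I,D=snapshot("top"); J,D=snapshot("scene")
print(boxes_of("top","pin")[:2])
cv2.imwrite("pics/v5.png",cv2.hconcat([cv2.resize(I[150:235,270:372,::-1],(400,333),interpolation=3),cv2.resize(J[140:240,280:400,::-1],(400,333),interpolation=3)]))
E
```

```text
clock: 15.8
tool_pos: [0.5388, 0.0373, 0.1536]
orientation: [176.9, 68.1, -15.9]
force: [-0.0, 0.1, 0.6]
opening: 0.0504
t 15.8 tcp [0.5388 0.0373 0.1536] open 0.0504 F [-0.   0.1  0.6] q [ 32.7   0.6 -51.6  36.7 -27.9  13.2]
 toolx [ 0.358  -0.1021 -0.9281] tooly [-0.2263 -0.9739  0.0198] tilt 21.86 az -15.92 err to -N 8.22 jaw vs Gy 0.76 -1.0
goal [0.5605 0.031  0.1127] clear 5.4
togo mm [46.4  0.4 -5.7]
[[26.0, 5.7, -55.2, 49.9, -19.0, 5.0]]
[{'xy': [316.6, 192.9], 'confidence': 0.6}]
```

View pics/v5.png

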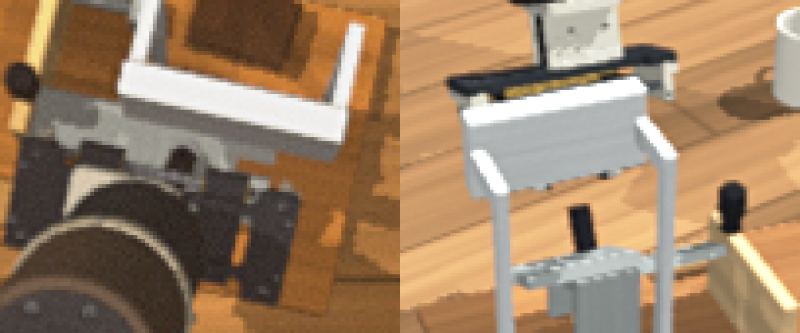

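```bash
python3 -m pendant '[{"claw":50,"linear":[10,0,-1.2],"twist":0},{"claw":50,"linear":[10,0,-1.2],"twist":0},{"claw":50,"linear":[10,0,-1.2],"twist":0},{"claw":50,"linear":[10,0,-1.2],"twist":0},{"claw":50,"linear":[6,0.4,-0.9],"twist":0},{"claw":50,"linear":[0,0,0],"twist":0},{"claw":50,"linear":[0,0,0],"twist":0},{"claw":50,"linear":[0,0,0],"twist":0},{"claw":50,"linear":[0,0,0],"twist":0},{"claw":50,"linear":[0,0,0],"twist":0}]'
python3 -c "
from plan import *
show(); goal(.036)"
```

```text
clock: 16.78
tool_pos: [0.5601, 0.0305, 0.1122]
orientation: [176.8, 68.2, -16.1]
force: [-0.0, 0.4, 0.3]
opening: 0.05
t 16.78 tcp [0.5601 0.0305 0.1122] open 0.05 F [-0.   0.4  0.3] q [ 25.9   5.7 -55.3  50.  -18.9   4.9]
 toolx [ 0.3569 -0.103  -0.9285] tooly [-0.2268 -0.9737  0.0208] tilt 21.81 az -16.09 err to -N 8.28 jaw vs Gy 0.76 -1.0
goal [0.5605 0.031  0.1127] clear 5.4
togo mm [-0.4 -0.6 -0.4]
[[26.1, 5.7, -55.1, 49.6, -19.1, 5.2]]
```

Close gently in steps on the grip.

```bash
python3 -m pendant '[{"claw":35,"linear":[0,0,0],"twist":0},{"claw":28,"linear":[0,0,0],"twist":0},{"claw":25,"linear":[0,0,0],"twist":0},{"claw":23,"linear":[0,0,0],"twist":0},{"claw":21,"linear":[0,0,0],"twist":0},{"claw":18,"linear":[0,0,0],"twist":0},{"claw":10,"linear":[0,0,0],"twist":0},{"claw":10,"linear":[0,0,0],"twist":0},{"claw":10,"linear":[0,0,0],"twist":0},{"claw":10,"linear":[0,0,0],"twist":0}]'
python3 -c "
from plan import *
R,p=show(); print('lift 46 in tool mm',(R.T@N*46).round(2))"
```

```text
clock: 17.62
tool_pos: [0.5599, 0.0301, 0.1115]
orientation: [176.7, 68.2, -16.2]
force: [-1.2, -0.1, 1.6]
opening: 0.0214
t 17.62 tcp [0.5599 0.0301 0.1115] open 0.0214 F [-1.2 -0.1  1.6] q [ 25.9   5.7 -55.3  50.  -18.9   4.9]
 toolx [ 0.3558 -0.1037 -0.9288] tooly [-0.2273 -0.9736  0.0216] tilt 21.75 az -16.24 err to -N 8.34 jaw vs Gy 0.76 -1.0
lift 46 in tool mm [-45.51   0.8    6.63]
```

```bash
python3 -m pendant '[{"claw":10,"linear":[-5,0.1,0.7],"twist":0},{"claw":10,"linear":[-5,0.1,0.7],"twist":0},{"claw":10,"linear":[-5,0.1,0.7],"twist":0},{"claw":10,"linear":[-5,0.1,0.7],"twist":0},{"claw":10,"linear":[-5,0.1,0.7],"twist":0},{"claw":10,"linear":[-5,0.1,0.7],"twist":0},{"claw":10,"linear":[-5,0.1,0.7],"twist":0},{"claw":10,"linear":[-5,0.1,0.7],"twist":0},{"claw":10,"linear":[-5,0.1,0.7],"twist":0},{"claw":10,"linear":[-1,0,0.2],"twist":0}]'
python3 - <<'E'
from plan import *
R,p=show(); p0=np.array([.5599,.0301,.1115]); d=p-p0; print("moved X,Gy,N mm",(1000*np.array([d@X,d@Gy,d@N])).round(1))
I,D=snapshot("top"); J,E=snapshot("scene")
cv2.imwrite("pics/scene6.png",J[:,:,::-1]); cv2.imwrite("pics/top6.png",I[:,:,::-1]); np.save("pics/scene6.npy",E)
cv2.imwrite("pics/v6.png",cv2.hconcat([cv2.resize(I[150:235,270:372,::-1],(400,333),interpolation=3),cv2.resize(J[160:240,290:386,::-1],(400,333),interpolation=3)]))
E
```

```text
clock: 18.45
tool_pos: [0.5374, 0.0356, 0.1528]
orientation: [176.8, 68.2, -16.1]
force: [-0.6, -0.6, 0.1]
opening: 0.0209
t 18.45 tcp [0.5374 0.0356 0.1528] open 0.0209 F [-0.6 -0.6  0.1] q [ 32.6   0.5 -51.8  36.7 -27.8  13.3]
 toolx [ 0.3568 -0.103  -0.9285] tooly [-0.227  -0.9737  0.0207] tilt 21.8 az -16.1 err to -N 8.29 jaw vs Gy 0.74 -1.0
moved X,Gy,N mm [ 0.6  0.2 47.3]
```

View pics/v6.png

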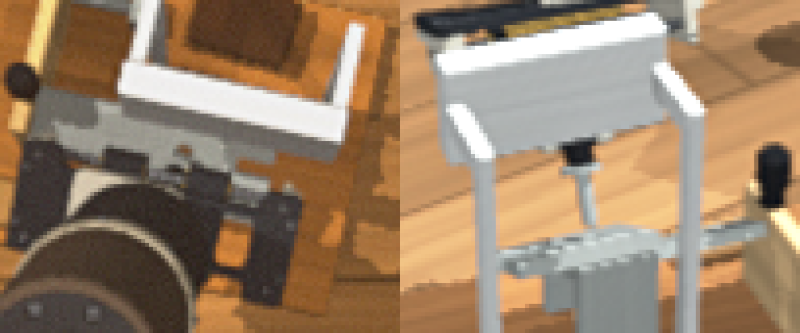

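```bash
cat > sh.py <<'E'
from plan import *
def avg(n=6):
    ps=[];rs=[]
    for _ in range(n):
        snapshot("top"); o,R,p=tool(); ps.append(p); rs.append(R)
    return Rot.from_matrix(np.array(rs)).mean().as_matrix(),np.mean(ps,0),o
E
python3 - <<'E'
from sh import *
R,p,o=avg(); print(p.round(4),R[:,0].round(4),R[:,1].round(4),o["force"])
c=R@np.array([-46,.9,6.5]); print("commanded lift X,Gy,N",c@X,c@Gy,c@N)
print("shift -51Gy in tool",(R.T@(-51*Gy)).round(2),"per mm X",(R.T@X).round(3),"per mm N",(R.T@N).round(3))
E
```

```text
[0.5374 0.0352 0.1517] [ 0.3556 -0.1037 -0.9288] [-0.2273 -0.9736  0.0217] [ 0.55597546  0.24346437 -0.92914725]
commanded lift X,Gy,N 0.2050505499940165 -0.0882219605928325 46.46515007139884
shift -51Gy in tool [ 0.98 50.99  0.54] per mm X [-0.144  0.013 -0.989] per mm N [-0.989  0.017  0.144]
```

```bash
python3 -m pendant '[{"claw":10,"linear":[0.2,8.5,0.1],"twist":0},{"claw":10,"linear":[0.2,8.5,0.1],"twist":0},{"claw":10,"linear":[0.2,8.5,0.3],"twist":0},{"claw":10,"linear":[0.2,8.5,0.1],"twist":0},{"claw":10,"linear":[0.1,8.5,0.1],"twist":0},{"claw":10,"linear":[0.1,8.5,0.1],"twist":0},{"claw":10,"linear":[4,0,-0.6],"twist":0},{"claw":10,"linear":[4,0,-0.6],"twist":0},{"claw":10,"linear":[4,-0.2,-0.6],"twist":0},{"claw":10,"linear":[0,0,0],"twist":0}]'
python3 - <<'E'
from sh import *
R,p,o=avg(4); d=p-np.array([.5599,.0301,.1115]); print(o["force"].round(1),o["opening"],"from grasp X,Gy,N",(1000*np.array([d@X,d@Gy,d@N])).round(1),"q3",o["joint_pos"][2])
I,D=snapshot("top"); J,E=snapshot("scene")
cv2.imwrite("pics/v7.png",cv2.hconcat([cv2.resize(I[150:235,270:372,::-1],(400,333),interpolation=3),cv2.resize(J[160:240,290:386,::-1],(400,333),interpolation=3)]))
E
```

```text
clock: 19.68
tool_pos: [0.5316, -0.0157, 0.1403]
orientation: [176.6, 68.3, -16.3]
force: [0.2, -0.0, -1.1]
opening: 0.0212
[ 0.5  0.2 -1.3] 0.021605571180746432 from grasp X,Gy,N [ -0.2 -51.1  34. ] q3 -54.2062880464368
```

View pics/v7.png

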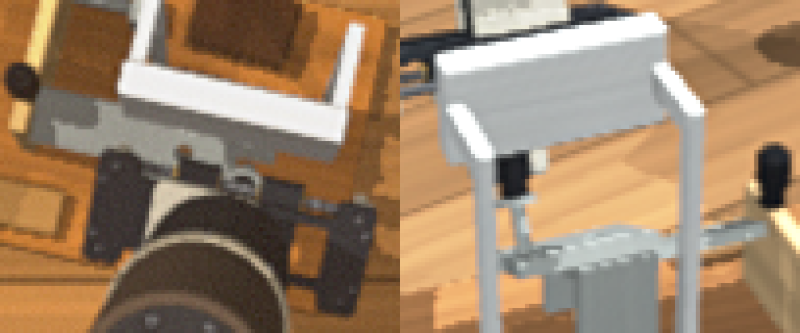

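```bash
python3 -m pendant '[{"claw":10,"linear":[4,-0.1,-0.6],"twist":0},{"claw":10,"linear":[4,-0.1,-0.6],"twist":0},{"claw":10,"linear":[4,-0.1,-0.6],"twist":0},{"claw":10,"linear":[4,0,-0.6],"twist":0},{"claw":10,"linear":[4,-0.1,-0.6],"twist":0},{"claw":10,"linear":[4,-0.1,-0.6],"twist":0},{"claw":10,"linear":[4,0,-0.6],"twist":0},{"claw":10,"linear":[4,-0.1,-0.5],"twist":0},{"claw":10,"linear":[0,0,0],"twist":0},{"claw":10,"linear":[0,0,0],"twist":0}]'
python3 - <<'E'
from sh import *
R,p,o=avg(5); d=p-np.array([.5599,.0301,.1115]); print(o["force"].round(1),o["opening"],"from grasp X,Gy,N",(1000*np.array([d@X,d@Gy,d@N])).round(1),"q3",o["joint_pos"][2])
show()
E
```

```text
clock: 20.82
tool_pos: [0.5472, -0.0198, 0.1129]
orientation: [176.6, 68.3, -16.3]
force: [0.3, -0.2, -1.4]
opening: 0.0212
[ 0.2 -0.3 -0.8] 0.021532426283907807 from grasp X,Gy,N [ -0.  -51.2   2. ] q3 -56.94608894589479
t 21.07 tcp [ 0.5471 -0.0193  0.1133] open 0.0215 F [ 0.2 -0.3 -0.8] q [ 20.5   3.9 -56.9  49.  -17.   10.9]
 toolx [ 0.356  -0.1035 -0.9287] tooly [-0.2272 -0.9736  0.0214] tilt 21.76 az -16.21 err to -N 8.34 jaw vs Gy 0.75 -1.0
```

```bash
python3 -m pendant '[{"claw":10,"linear":[1,0,-0.15],"twist":0},{"claw":10,"linear":[1,0,-0.15],"twist":0},{"claw":10,"linear":[0,0,0],"twist":0},{"claw":10,"linear":[0,0,0],"twist":0},{"claw":10,"linear":[0,0,0],"twist":0},{"claw":10,"linear":[0,0,0],"twist":0},{"claw":10,"linear":[0,0,0],"twist":0},{"claw":10,"linear":[0,0,0],"twist":0},{"claw":10,"linear":[0,0,0],"twist":0},{"claw":10,"linear":[0,0,0],"twist":0}]'
python3 - <<'E'
from sh import *
R,p,o=avg(5); d=p-np.array([.5599,.0301,.1115]); print(o["force"].round(1),o["opening"],"from grasp X,Gy,N",(1000*np.array([d@X,d@Gy,d@N])).round(1),"q3",o["joint_pos"][2])
E
```

```text
clock: 21.9
tool_pos: [0.5482, -0.0196, 0.1115]
orientation: [176.7, 68.2, -16.2]
force: [0.1, 0.2, -0.2]
opening: 0.0213
[ 0.1  0.4 -0.1] 0.021316798773398135 from grasp X,Gy,N [  0.  -51.1  -0. ] q3 -57.142370035618264
```

```bash
python3 -m pendant '[{"claw":24,"linear":[0,0,0],"twist":0},{"claw":27,"linear":[0,0,0],"twist":0},{"claw":32,"linear":[0,0,0],"twist":0},{"claw":40,"linear":[0,0,0],"twist":0},{"claw":46,"linear":[0,0,0],"twist":0},{"claw":50,"linear":[0,0,0],"twist":0},{"claw":50,"linear":[0,0,0],"twist":0},{"claw":50,"linear":[0,0,0],"twist":0},{"claw":50,"linear":[0,0,0],"twist":0},{"claw":50,"linear":[0,0,0],"twist":0}]'
python3 -m pendant '[{"claw":50,"linear":[-8,0,1.2],"twist":0},{"claw":50,"linear":[-15,0,2],"twist":0},{"claw":50,"linear":[-20,0,3],"twist":0},{"claw":50,"linear":[-25,0,10],"twist":0},{"claw":50,"linear":[-20,0,25],"twist":0},{"claw":50,"linear":[-20,0,30],"twist":0},{"claw":50,"linear":[-20,0,30],"twist":0},{"claw":50,"linear":[0,0,0],"twist":0},{"claw":50,"linear":[0,0,0],"twist":0},{"claw":50,"linear":[0,0,0],"twist":0}]'
python3 - <<'E'
from h import *
show()
I,D=snapshot("top"); J,E=snapshot("scene"); cv2.imwrite("pics/scene8.png",J[:,:,::-1]); cv2.imwrite("pics/top8.png",I[:,:,::-1])
cv2.imwrite("pics/v8.png",cv2.hconcat([cv2.resize(I[150:235,270:372,::-1],(400,333),interpolation=3),cv2.resize(J[160:240,290:386,::-1],(400,333),interpolation=3)]))
E
```

```text
clock: 22.98
tool_pos: [0.5482, -0.0197, 0.1115]
orientation: [176.7, 68.2, -16.2]
force: [0.3, -0.3, 0.0]
opening: 0.0501
clock: 23.82
tool_pos: [0.4111, 0.0149, 0.1932]
orientation: [176.9, 68.2, -15.9]
force: [0.4, -0.4, -0.4]
opening: 0.0501
t 23.82 tcp [0.4111 0.0149 0.1932] open 0.0501 F [ 0.4 -0.4 -0.4] q [ 47.7 -18.4 -58.1  28.6 -44.    9.8]
 toolx [ 0.3569 -0.1018 -0.9286] tooly [-0.2254 -0.9741  0.0201] tilt 21.79 az -15.91 err to -N 8.29 jaw vs Gy 0.81 -1.0
```

View pics/v8.png

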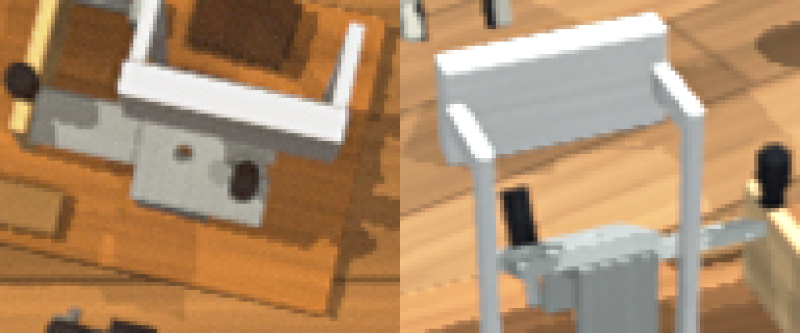

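```bash
cat > g.py <<'E'
import re
src=open("f.py").read().split("for nm,parts")[0].replace('{n}0.png','{n}8.png'); exec(src)
from plan import *
NM=dict(method="Nelder-Mead",options=dict(xatol=1e-4))
M=dict(top=mask("top",(323,340,186,204)),scene=mask("scene",(310,330,200,224)))
b0=np.array([.5757,.028,.0962])-.051*Gy
r=minimize(cost,b0,args=([(.005,.046,.011,N)],M),method="Nelder-Mead",options=dict(initial_simplex=b0+np.array([[0,0,0],[.008,0,0],[0,.008,0],[0,0,.008]]),xatol=1e-4))
d=1000*(r.x-np.array([.5757,.028,.0962])); print("pin shift X,Gy,N",d@X,d@Gy,d@N,r.fun)
M=dict(top=mask("top",(266,284,160,180)),scene=mask("scene",(370,390,190,212)))
k=np.array([.625,.15]); r=minimize(lambda w:cost(np.r_[w,.156],[(-.034,0,.013,Z),(-.046,-.034,.010,Z)],M),k,method="Nelder-Mead",options=dict(initial_simplex=k+np.array([[0,0],[.008,0],[0,.008]]),xatol=1e-4))
kn=np.r_[r.x,.156]; print("knob",r.x.round(4),"Gx,Gy",kn@Gx,kn@Gy,r.fun)
o,R,p=tool(); print("now Gx,Gy",p@Gx,p@Gy)
for dy in(-.03,.06):
    P=np.array([0,0,.130])+(kn@Gx)*Gx+(kn@Gy+dy)*Gy
    for s in(1,-1): print(dy,s,[q.round(0).tolist() for q in ik(P,R[:,0],s*R[:,2],25)])
E
python3 g.py
```

```text
tcp_to_grasp 0.0188 ['PlanningError', 'boxes_of', 'camera_params', 'close_job', 'get_obs', 'snapshot', 'tcp_to_grasp']
top area 55 c [332.04 195.76]
scene area 76 c [318.22 211.79]
pin shift X,Gy,N 0.41502724287033665 -51.627706091463175 0.4206802569339806 56.1875
top area 57 c [275.4  170.37]
scene area 89 c [379.01 201.79]
knob [0.6258 0.1488] Gx,Gy 0.5747811756213569 0.288791564395417 78.1875
now Gx,Gy 0.3969423234006468 0.10759989369904367
-0.03 1 [[35.0, 12.0, -43.0, 39.0, -27.0, -82.0]]
-0.03 -1 [[35.0, 12.0, -43.0, 39.0, -27.0, 98.0]]
0.06 1 [[42.0, 16.0, -36.0, 37.0, -31.0, -86.0]]
0.06 -1 [[42.0, 16.0, -36.0, 37.0, -31.0, 94.0]]
```

```bash
python3 -m pendant '[{"claw":20,"linear":[-14,-25,-14.5],"twist":0},{"claw":0,"linear":[-14,-25,-14.5],"twist":0},{"claw":0,"linear":[-14,-25,-14.5],"twist":0},{"claw":0,"linear":[-14,-25,-14.5],"twist":0},{"claw":0,"linear":[-14,-25,-14.5],"twist":0},{"claw":0,"linear":[-14,-25,-14.5],"twist":0},{"claw":0,"linear":[0,0,0],"twist":0.12},{"claw":0,"linear":[0,0,0],"twist":0.12},{"claw":0,"linear":[0,0,0],"twist":0.12},{"claw":0,"linear":[0,0,0],"twist":0.12}]'
python3 -m pendant '[{"claw":0,"linear":[0,0,0],"twist":0.12},{"claw":0,"linear":[0,0,0],"twist":0.12},{"claw":0,"linear":[0,0,0],"twist":0.12},{"claw":0,"linear":[0,0,0],"twist":0.12},{"claw":0,"linear":[0,0,0],"twist":0.12},{"claw":0,"linear":[0,0,0],"twist":0.12},{"claw":0,"linear":[0,0,0],"twist":0.12},{"claw":0,"linear":[0,0,0],"twist":0.12},{"claw":0,"linear":[0,0,0],"twist":0.12},{"claw":0,"linear":[0,0,0],"twist":0.01}]'
python3 -c "
from h import *
R,p=show(); print(p@Gx,p@Gy,R[:,2]@Gy, R[:,1]@Gy)
q=lambda a,b,c:a*Gx+b*Gy+c*Z
togo(q(.56,.2595,.23));togo(q(.575,.2595,.130))"
```

```text
clock: 24.75
tool_pos: [0.4951, 0.1495, 0.2977]
orientation: [-156.2, 68.3, -17.1]
force: [0.1, -0.5, 0.3]
opening: 0.0004
clock: 25.58
tool_pos: [0.495, 0.1494, 0.2979]
orientation: [-93.7, 68.3, -17.1]
force: [0.7, 0.2, -0.6]
opening: 0.0004
t 25.58 tcp [0.495  0.1494 0.2979] open 0.0004 F [ 0.7  0.2 -0.6] q [ 53.1  -7.4 -35.2  24.5 -57.  -79. ]
 toolx [ 0.3529 -0.1083 -0.9294] tooly [-0.9056  0.2104 -0.3684] tilt 21.66 az -17.07 err to -N 8.49 jaw vs Gy -81.61 -0.004
0.4473120698441501 0.2593080495219069 0.9996993556113497 -0.003539587882060773
togo mm [104.6 -79.7   2.4]
togo mm [203.1 -56.9   4.9]
```

```bash
python3 -m pendant '[{"claw":0,"linear":[26,-20,0.6],"twist":0},{"claw":0,"linear":[26,-20,0.6],"twist":0},{"claw":0,"linear":[26,-20,0.6],"twist":0},{"claw":0,"linear":[26,-20,0.6],"twist":0},{"claw":0,"linear":[20,4.6,0.6],"twist":0},{"claw":0,"linear":[20,4.6,0.6],"twist":0},{"claw":0,"linear":[20,4.6,0.6],"twist":0},{"claw":0,"linear":[10,2.3,0],"twist":0},{"claw":0,"linear":[0,0,0],"twist":0},{"claw":0,"linear":[0,0,0],"twist":0}]'
python3 - <<'E'
from h import *
R,p=show(); togo(.575*Gx+.2595*Gy+.130*Z)
I,D=snapshot("top"); J,E=snapshot("scene")
cv2.imwrite("pics/v9.png",cv2.hconcat([cv2.resize(I[140:225,240:342,::-1],(400,333),interpolation=3),cv2.resize(J[140:240,300:420,::-1],(400,333),interpolation=3)]))
E
```

```text
clock: 26.42
tool_pos: [0.6149, 0.1224, 0.16]
orientation: [-94.0, 68.4, -16.8]
force: [-0.3, 0.5, 1.1]
opening: 0.0003
t 26.42 tcp [0.6149 0.1224 0.16  ] open 0.0003 F [-0.3  0.5  1.1] q [ 36.9   9.4 -39.7  33.9 -32.3 -77.3]
 toolx [ 0.3528 -0.1068 -0.9296] tooly [-0.9078  0.2016 -0.3677] tilt 21.63 az -16.85 err to -N 8.51 jaw vs Gy -81.54 -0.013
togo mm [29.7  6.7 -0.4]
```

View pics/v9.png

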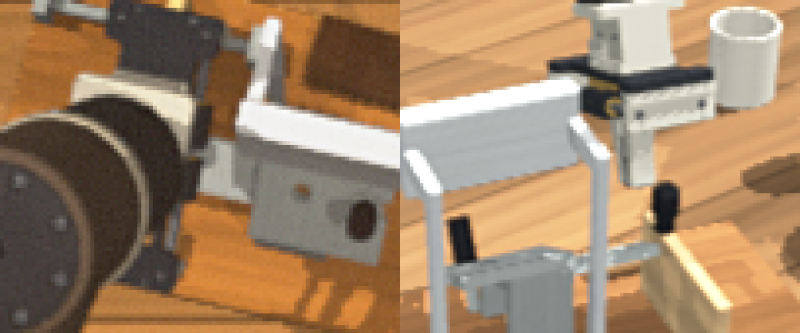

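```bash
python3 -m pendant '[{"claw":0,"linear":[0,0,-4],"twist":0},{"claw":0,"linear":[3,0.7,0],"twist":0},{"claw":0,"linear":[5,1.2,0],"twist":0},{"claw":0,"linear":[5,1.2,0],"twist":0},{"claw":0,"linear":[5,1.2,0],"twist":0},{"claw":0,"linear":[5,1.2,0],"twist":0},{"claw":0,"linear":[5,1.2,0],"twist":0},{"claw":0,"linear":[1,0,0],"twist":0},{"claw":0,"linear":[0,0,0],"twist":0},{"claw":0,"linear":[0,0,0],"twist":0}]'
python3 -c "
from h import *
R,p=show(); print(p@Gx,p@Gy); print('80 Gy in tool',R.T@(80*Gy))"
```

```text
clock: 27.35
tool_pos: [0.6182, 0.1187, 0.1325]
orientation: [-93.4, 68.3, -16.3]
force: [-1.2, -0.2, 1.3]
opening: 0.0004
t 27.35 tcp [0.6182 0.1187 0.1325] open 0.0004 F [-1.2 -0.2  1.3] q [ 35.1  11.2 -43.   39.2 -27.3 -81.8]
 toolx [ 0.3557 -0.1038 -0.9288] tooly [-0.9067  0.2027 -0.3699] tilt 21.75 az -16.28 err to -N 8.35 jaw vs Gy -81.68 -0.011
0.5742654691772835 0.25772077991578823
80 Gy in tool [-1.53904527 -0.90548448 79.980069  ]
```

```bash
python3 -m pendant '[{"claw":0,"linear":[-0.1,-0.1,7],"twist":0},{"claw":0,"linear":[-0.1,-0.1,7],"twist":0},{"claw":0,"linear":[-0.1,-0.1,7],"twist":0},{"claw":0,"linear":[-0.1,-0.1,7],"twist":0},{"claw":0,"linear":[-0.1,-0.1,7],"twist":0},{"claw":0,"linear":[-0.1,-0.1,7],"twist":0},{"claw":0,"linear":[-0.1,-0.1,7],"twist":0},{"claw":0,"linear":[-0.1,-0.1,7],"twist":0},{"claw":0,"linear":[-0.1,-0.1,7],"twist":0},{"claw":0,"linear":[-0.1,-0.1,7],"twist":0}]'
python3 -c "
from h import *
R,p=show(); print(p@Gx,p@Gy)"
```

```text
clock: 28.18
tool_pos: [0.6346, 0.1876, 0.1323]
orientation: [-93.4, 68.2, -16.2]
force: [-2.5, -2.6, 1.1]
opening: 0.0002
t 28.18 tcp [0.6346 0.1876 0.1323] open 0.0002 F [-2.5 -2.6  1.1] q [ 40.5  14.7 -37.8  37.6 -30.5 -84.9]
 toolx [ 0.3558 -0.1036 -0.9288] tooly [-0.9067  0.2026 -0.3699] tilt 21.75 az -16.24 err to -N 8.35 jaw vs Gy -81.69 -0.011
0.5744601281441357 0.3285580782902623
```

```bash
python3 -m pendant '[{"claw":0,"linear":[0,0,2.5],"twist":0},{"claw":0,"linear":[0,0,2.5],"twist":0},{"claw":0,"linear":[0,0,2.5],"twist":0},{"claw":0,"linear":[0,0,2],"twist":0},{"claw":0,"linear":[0,0,2],"twist":0},{"claw":0,"linear":[0,0,1],"twist":0},{"claw":0,"linear":[0,0,1],"twist":0},{"claw":0,"linear":[0,0,0],"twist":0},{"claw":0,"linear":[0,0,0],"twist":0},{"claw":0,"linear":[0,0,0],"twist":0}]'
python3 - <<'E'
from h import *
R,p=show(); print(p@Gx,p@Gy)
I,D=snapshot("top"); J,E=snapshot("scene"); cv2.imwrite("pics/scene8.png",J[:,:,::-1]); cv2.imwrite("pics/top8.png",I[:,:,::-1])
S=J.max(2)<75; m=np.zeros((400,640),np.uint8); m[185:225,370:425]=S[185:225,370:425]
k,l,s,c=cv2.connectedComponentsWithStats(m); print(s[1:],c[1:])
kn=np.array([.6258,.1488,.135]); print("pred scene centroid per travel",[(t,np.round(pix("scene",kn+t*Gy),1)) for t in(0,.07,.075,.08)])
E
```

```text
clock: 29.02
tool_pos: [0.6377, 0.2002, 0.1321]
orientation: [-93.3, 68.2, -16.1]
force: [-0.3, -1.0, 1.5]
opening: 0.0004
t 29.02 tcp [0.6377 0.2002 0.1321] open 0.0004 F [-0.3 -1.   1.5] q [ 41.3  15.4 -36.8  37.3 -31.1 -85.3]
 toolx [ 0.3561 -0.1031 -0.9287] tooly [-0.9066  0.2026 -0.3701] tilt 21.76 az -16.15 err to -N 8.33 jaw vs Gy -81.7 -0.011
0.5745142084017939 0.3415515503871126
[[400 190   8  15  76]] [[403.46052632 196.90789474]]
pred scene centroid per travel [(0, array([378.8, 201.3])), (0.07, array([400. , 196.7])), (0.075, array([401.4, 196.4])), (0.08, array([402.9, 196. ]))]
```

```bash
python3 -m pendant '[{"claw":0,"linear":[0,0,1],"twist":0},{"claw":0,"linear":[0,0,1],"twist":0},{"claw":0,"linear":[0,0,1],"twist":0},{"claw":0,"linear":[0,0,0],"twist":0},{"claw":0,"linear":[0,0,0],"twist":0},{"claw":0,"linear":[0,0,0],"twist":0},{"claw":0,"linear":[0,0,0],"twist":0},{"claw":0,"linear":[0,0,0],"twist":0},{"claw":0,"linear":[0,0,0],"twist":0},{"claw":0,"linear":[0,0,0],"twist":0}]'
python3 -c "
from h import *
R,p=show(); print(p@Gx,p@Gy)"
```

```text
clock: 29.95
tool_pos: [0.6381, 0.2024, 0.132]
orientation: [-93.5, 68.2, -16.3]
force: [-0.7, -5.3, 3.9]
opening: 0.0002
t 29.95 tcp [0.6381 0.2024 0.132 ] open 0.0002 F [-0.7 -5.3  3.9] q [ 41.5  15.6 -36.6  37.2 -31.3 -85.4]
 toolx [ 0.3556 -0.1043 -0.9288] tooly [-0.9066  0.203  -0.3699] tilt 21.75 az -16.35 err to -N 8.35 jaw vs Gy -81.69 -0.011
0.5744677076409552 0.3437759261473149
```

```bash
python3 -m pendant '[{"claw":0,"linear":[0,0,1],"twist":0},{"claw":0,"linear":[0,0,0.5],"twist":0},{"claw":0,"linear":[0,0,0],"twist":0},{"claw":0,"linear":[0,0,0],"twist":0},{"claw":0,"linear":[0,0,0],"twist":0},{"claw":0,"linear":[0,0,0],"twist":0},{"claw":0,"linear":[0,0,0],"twist":0},{"claw":0,"linear":[0,0,0],"twist":0},{"claw":0,"linear":[0,0,0],"twist":0},{"claw":0,"linear":[0,0,0],"twist":0}]'
python3 -c "
from h import *
R,p=show(); print(p@Gx,p@Gy)"
```

```text
clock: 30.78
tool_pos: [0.6381, 0.2025, 0.1319]
orientation: [-93.7, 68.3, -16.7]
force: [-2.0, -7.7, 5.2]
opening: 0.0002
t 30.78 tcp [0.6381 0.2025 0.1319] open 0.0002 F [-2.  -7.7  5.2] q [ 41.6  15.6 -36.5  37.1 -31.5 -85.5]
 toolx [ 0.3548 -0.1063 -0.9289] tooly [-0.9065  0.2039 -0.3696] tilt 21.74 az -16.68 err to -N 8.39 jaw vs Gy -81.67 -0.01
0.5744222442150555 0.3438989141226285
```

```bash
python3 -m pendant '[{"claw":0,"linear":[0,0,-6],"twist":0},{"claw":0,"linear":[0,0,-8],"twist":0},{"claw":0,"linear":[-20,0,0],"twist":0},{"claw":0,"linear":[-30,0,0],"twist":0},{"claw":0,"linear":[-30,0,0],"twist":0},{"claw":0,"linear":[-30,0,0],"twist":0},{"claw":0,"linear":[-30,10,0],"twist":0},{"claw":0,"linear":[-10,20,0],"twist":0},{"claw":0,"linear":[0,20,0],"twist":0},{"claw":0,"linear":[0,0,0],"twist":0}]'
python3 - <<'E'
from h import *
show()
I,D=snapshot("top"); J,E=snapshot("scene"); cv2.imwrite("pics/scene8.png",J[:,:,::-1]); cv2.imwrite("pics/top8.png",I[:,:,::-1])
cv2.imwrite("pics/v10.png",cv2.hconcat([cv2.resize(I[110:250,210:378,::-1],(400,333),interpolation=3),cv2.resize(J[140:240,300:420,::-1],(400,333),interpolation=3)]))
E
sed -i 's/(266,284,160,180)/(240,270,150,180)/;s/(370,390,190,212)/(390,415,185,210)/;s/k=np.array(\[.625,.15\])/k=np.array([.6442,.2267])/;/^for dy/,$d' g.py; python3 g.py
```

```text
clock: 31.62
tool_pos: [0.5345, 0.2168, 0.2529]
orientation: [-93.0, 68.3, -15.8]
force: [0.2, -0.7, -0.9]
opening: 0.0001
t 31.62 tcp [0.5345 0.2168 0.2529] open 0.0001 F [ 0.2 -0.7 -0.9] q [ 53.7   1.3 -33.9  26.9 -50.1 -83. ]
 toolx [ 0.3564 -0.1009 -0.9289] tooly [-0.9069  0.2019 -0.3699] tilt 21.74 az -15.81 err to -N 8.33 jaw vs Gy -81.68 -0.012
tcp_to_grasp 0.0188 ['PlanningError', 'boxes_of', 'camera_params', 'close_job', 'get_obs', 'snapshot', 'tcp_to_grasp']
top area 54 c [332.07 195.69]
scene area 76 c [318.22 211.79]
pin shift X,Gy,N 0.41502724287033665 -51.627706091463175 0.4206802569339806 57.1875
top area 216 c [246.35 170.12]
scene area 94 c [403.33 196.28]
knob [0.6401 0.2298] Gx,Gy 0.5700321066750902 0.37083884363674696 200.6875
now Gx,Gy 0.47202411547434175 0.3345602372780376
```

View pics/v10.png

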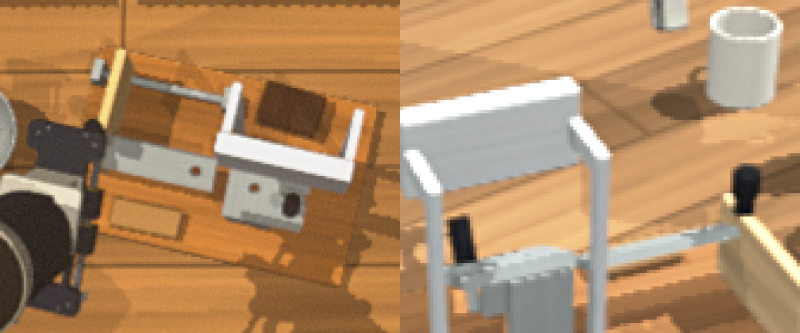

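The picture shows the panel against the end block of its rod, at about (108,72), and the tongue drawn left clear of the bore. The pin stands in the notch at (292,205). The unobstructed scene view puts the knob at column 403.3, which matches 80 mm of travel. Nothing touches the robot, so I am handing in.

```bash
python3 -c "
from plant import *
print(close_job())"
```

```text
the job is handed in; nothing more can be done
None
```

The locking pin is parked in the right-hand notch and released, the pusher is open at its end stop, and the job was handed in at about 32 s of the 58 s allowed.

- **Tilting the tool:** the moves only allow a turn about the tool's own axis. I tilted it by commanding poses beyond the arm's reach and folding limit, where the arm gives up tool angle. The full 30° tilt was out of reach at the pin because of joint 3's limit. I gripped the pin at about 22°, with the jaws level along the plate; by calculation the gripper body cleared the rail by about 5 mm.
- **Pin:** I drew it about 47 mm out, shifted it 51 mm to the right, lowered it with no contact force showing and let go. The last camera fit put it 51.6 mm to the right of where it started. It was about 0.4 mm off in slope and height, the same before and after the pusher was moved.
- **Pusher:** I pushed the knob with the closed fingers until they stopped moving, when the force rose to about 8 N. In the scene camera the knob moved to column 403.3; 80 mm of travel predicts about 403.
- **Check that disagreed:** the last fit of the knob's position was poor. The gripper merged with the knob in the top view, so I discarded that fit. It still gave about 82 mm of travel.
- **End state:** the force on the tool read about zero and the robot was clear of everything. The rusk and heel look unmoved in the last picture. I did not measure the other things on the bench, but the arm met no unexpected forces.

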